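# Set out the height-calibration posts for the overhead camera

## Robot

A 7-joint arm with a two-finger parallel gripper is mounted at the origin on the work surface. World frame = base frame: x ahead of the robot, y to its left, z up, the work surface at z = 0. Lengths are in m, angles in rad, forces in N, time in s.
With the tool pointing down it reaches from about 0.4 to 0.85 m from the base axis. Payload 4.5 kg.
Tool frame: the origin (TCP) lies on the mounting face of the last link; the fingertips stand 166 mm ahead of it and the grasp point (between the pads) lies 147 mm ahead of it; x points along the fingers, y is the direction in which the jaws open and shut, and the axes are right-handed (so a half turn about x gives the same grasp; the last joint's range is limited). The gripper opens to 88 mm and grips with 3 to 60 N. Pads are 18 mm wide; open, the fingers measure 123 mm over their backs; the gripper's body (75 mm by 187 mm) begins 45 mm behind the grasp point.
Start: joints at [-1.157, 0.689, -0.195, 1.565, 0.157, 0.902, -0.215], TCP at [0.232, 0.58, 0.405] pointing down, gripper open.
Joint ranges: [-3.01, 3.01], [-0.46, 2.08], [-1.47, 1.51], [0.13, 2.56], [-1, 4.14], [0.04, 2.09], [-2.66, 2.66]. Speed limits (rad/s): [2.57, 2.57, 3.14, 3.14, 3.14, 3.14, 3.14].

## Interface

Orientations are given as a rotation vector (axis times angle).
In Python, from rig import observe, optics, r gives the robot as it stands. The module is installed in compiled form; this text tells all that it offers.
- The arm moves only by the tool play_rows, never from a script. Its arguments are lists of equal length, an entry for each row: "delta_pos": the shift along the tool's x, y, z in m, a list of three; "turn": the turn, a rotation vector about the tool's x, y, z in rad, a list of three; "gripper": the opening, from -1 (shut) to 1 (fully open), so that 0 is half open. A call has 1 to 20 rows; each row shifts and turns the pose as measured when the row begins, along the tool's axes as they then stand; what a row does not reach is not made up. A row lasts 1/8 s, in which the tool goes at most 62.5 mm and 10.7 degrees, less where a joint would pass 70% of its speed; a pose out of reach is approached as far as the arm can. A call with a gripper value outside its range is refused whole. The fingers move at their own pace and stop on an object; "grip_force" is the grip in N (left out, the last holds). Time passes only in rows, so rows that do not move let the fingers close. It gives the time, the measured TCP pose, the force and the opening at its end, in the units of the state.
- observe(): the state, without advancing time (a new reading comes with each control period).
- optics.read_camera(name): name is "side" or "top" or "wrist"; returns a dict with "pixels" (420x560x3 uint8, red, green, blue), "K" (3x3 intrinsics, pixels), "rvec" (rotation vector, rad) and "tvec" (3), from world to camera coordinates, as OpenCV has them. Camera axes: x right, y down, z forward; pixel columns grow to the right and rows downward; lengths in m; the calibration is good to about 2 mm. A picture is of the moment at which its call begins. There is no depth.
- r.sign_off(): hands the job in, once; it reports no verdict.
The state is a dict: "clock": time; "joint_pos": joint angles; "qd": joint speeds; "joint_torque": joint torques, N m; "position": TCP position; "tool_rot": TCP orientation; "force": force on the tool from outside, world axes, zero at the start; "ft_torque": the same for the moment, N m; "grip_width": finger opening in m.
Only numpy, scipy, OpenCV 4.12 (cv2) and the standard library are available. Lean on these libraries where they do the work, as an engineer would, in place of code of your own. Each camera call takes 0.05 s, during which the arm holds its last target.

## Task

Set out the height steps for calibrating the overhead camera: stand the four metal posts upright on the four white ring marks of the black strip, one centred on each mark, in order of height, with the shortest on the mark next to the red end stop and the tallest on the mark farthest from it. Do not let any post fall over, and leave them all standing by themselves.

Things in the scene. Friction and masses are not known exactly. Their poses are not given: they have to be found in the camera images.
- post_45: The shortest of four loose pedestal posts: upright aluminium rod, 25 mm in diameter, on a steel foot disc 38 mm in diameter and 8 mm thick, with a cap in yellow on top (25 mm in diameter, 5 mm thick). 45 mm tall in all, 0.08 to 0.28 kg. Stands upright on the table at the start. Origin: centre of the underside of the foot; z up along the rod.
- post_70: The second shortest of four loose pedestal posts: upright aluminium rod, 25 mm in diameter, on a steel foot disc 38 mm in diameter and 8 mm thick, with a cap in green on top (25 mm in diameter, 5 mm thick). 70 mm tall in all, 0.08 to 0.28 kg. Stands upright on the table at the start. Origin: centre of the underside of the foot; z up along the rod.
- post_95: The second tallest of four loose pedestal posts: upright aluminium rod, 25 mm in diameter, on a steel foot disc 38 mm in diameter and 8 mm thick, with a cap in orange on top (25 mm in diameter, 5 mm thick). 95 mm tall in all, 0.08 to 0.28 kg. Stands upright on the table at the start. Origin: centre of the underside of the foot; z up along the rod.
- post_120: The tallest of four loose pedestal posts: upright aluminium rod, 25 mm in diameter, on a steel foot disc 38 mm in diameter and 8 mm thick, with a cap in blue on top (25 mm in diameter, 5 mm thick). 120 mm tall in all, 0.08 to 0.28 kg. Stands upright on the table at the start. Origin: centre of the underside of the foot; z up along the rod.
- mark_a: One of four identical flat ring marks, fixed in a row about 80 mm apart (68 to 92) along the top of a fixed black strip (450 x 80 mm, 12 mm thick). White ring 52 mm across, grey inside (41 mm), black centre dot. Letters mean nothing: which mark lies where in the row varies. Origin: its centre on the strip's top face, 12 mm above the table; x across the strip, y along it.
- mark_b: One of four identical flat ring marks, fixed in a row about 80 mm apart (68 to 92) along the top of a fixed black strip (450 x 80 mm, 12 mm thick). White ring 52 mm across, grey inside (41 mm), black centre dot. Letters mean nothing: which mark lies where in the row varies. Origin: its centre on the strip's top face, 12 mm above the table; x across the strip, y along it.
- mark_c: One of four identical flat ring marks, fixed in a row about 80 mm apart (68 to 92) along the top of a fixed black strip (450 x 80 mm, 12 mm thick). White ring 52 mm across, grey inside (41 mm), black centre dot. Letters mean nothing: which mark lies where in the row varies. Origin: its centre on the strip's top face, 12 mm above the table; x across the strip, y along it.
- mark_d: One of four identical flat ring marks, fixed in a row about 80 mm apart (68 to 92) along the top of a fixed black strip (450 x 80 mm, 12 mm thick). White ring 52 mm across, grey inside (41 mm), black centre dot. Letters mean nothing: which mark lies where in the row varies. Origin: its centre on the strip's top face, 12 mm above the table; x across the strip, y along it.
- stop_red: Red end stop: block 60 mm across the strip, 20 along it, 20 high, fixed at one end of the black strip, in line with the row, about 85 mm from the nearest mark's centre. Which end varies; a blue block of that size is at the other. Origin: centre of its underside, on the strip's top face; x across the strip, y along it.

How it is judged:
By the outcome, as a careful person would: the job done as asked, in the order asked, and still so for the second after the job is handed in, with the robot touching nothing.
It also fails if it takes over 120 s, if anything falls off the work surface, if the arm or the gripper's body presses on something with over 40 N, if the wrist force passes 120 N, or if a joint passes its speed limit or range.

## Working session

There is one attempt and no reset: what is moved stays moved. The work goes in short steps, Python scripts to look and compute and a tool call to move; the robot and the scene stay as the last step left them, time stands still between calls to the robot, and variables do not carry over. Pictures are saved under pics/ and viewed, and the job is handed in when it is done.

Besides the shell and the picture viewer there is one more tool, called after "Request:" as a command line: name --argument value ..., lists and objects as JSON in quotes. play_rows: Moves the arm, as the interface text tells. Its arguments: {"type":"object","properties":{"delta_pos":{"type":"array","items":{"type":"array","items":{"type":"number"}}},"turn":{"type":"array","items":{"type":"array","items":{"type":"number"}}},"gripper":{"type":"array","items":{"type":"number"}},"grip_force":{"type":"number"}},"required":["delta_pos","turn","gripper"]}

```bash
mkdir -p pics; python3 - <<'E'
from rig import observe, optics, r
import cv2
s=observe()
for k,v in s.items(): print(k,v)
for n in ["top","side","wrist"]:
    d=optics.read_camera(n)
    cv2.imwrite(f"pics/{n}0.png",d["pixels"][:,:,::-1])
    print(n,d["K"].tolist(),d["rvec"],d["tvec"])
E
```

```text
clock 0.0
joint_pos [-1.15718301  0.68997468 -0.19449134  1.56632837  0.15729193  0.90248545
 -0.21509581]
qd [ 0.00179441  0.00179363  0.00072212 -0.00113571 -0.0014749  -0.00143766
  0.00031013]
joint_torque [-2.32276670e-04 -5.27565479e+01 -1.26695450e+00 -1.53430277e+01
 -5.26409259e-02  6.47666340e-03  1.78392452e-04]
position [0.23163117 0.5801461  0.40391915]
tool_rot [ 0.29652123  1.55039091 -0.29935517]
force [0.01548384 0.04133951 0.26142282]
ft_torque [-0.03211138  0.04867884 -0.04509164]
grip_width 0.08816878884854343
top [[382.2922892549021, 0.0, 281.0852320364688], [0.0, 382.2922892549021, 214.68406456564614], [0.0, 0.0, 1.0]] [ 2.17399669 -2.16602432  0.16050685] [-0.01099406  0.55882601  0.75502467]
side [[412.71388199384836, 0.0, 278.1411963901536], [0.0, 412.71388199384836, 204.06072723829067], [0.0, 0.0, 1.0]] [ 2.27565202 -0.18192983  0.09460144] [-0.53758829  0.06462897  0.71604757]
wrist [[328.3103002140141, 0.0, 277.24164002453557], [0.0, 328.3103002140141, 203.73004718784725], [0.0, 0.0, 1.0]] [-2.4149718  -1.6379222  -0.21082329] [-0.6234851  -0.03518368  0.38934725]
```

View pics/top0.png

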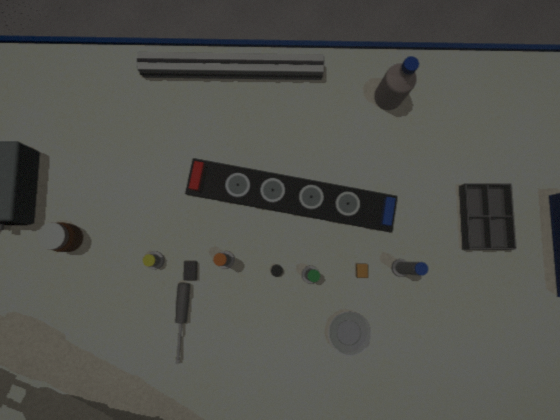

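View pics/side0.png

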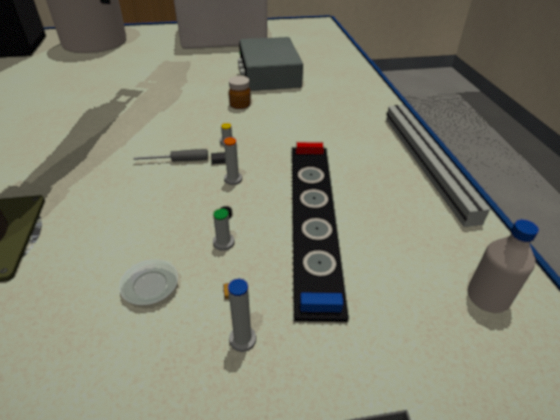

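View pics/wrist0.png

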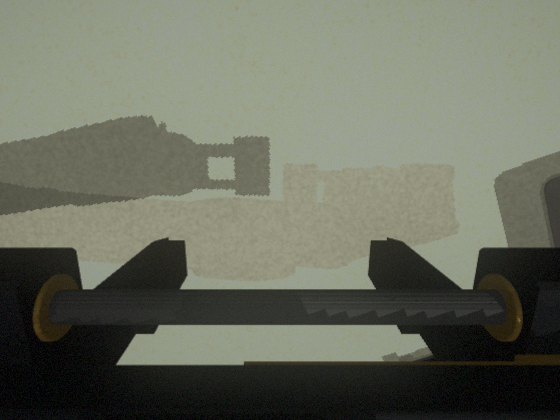

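Top view: the strip has the red stop at (196,176), the blue at (389,210), rings at (238,185), (272,190), (311,197), (348,203). Caps: yellow (150,260), orange (221,259), green (313,275), blue (421,268). The side view shows all posts upright.

```bash
cat > h.py <<'E'
import numpy as np, cv2
from rig import observe, optics, r
from scipy.spatial.transform import Rotation as R
def ray(d,uv):
    M=R.from_rotvec(d["rvec"]).as_matrix(); c=-M.T@d["tvec"]
    v=M.T@np.linalg.inv(d["K"])@np.array([uv[0],uv[1],1.]); return c,v
def onz(d,uv,z):
    c,v=ray(d,uv); return c+v*(z-c[2])/v[2]
def proj(d,p):
    return cv2.projectPoints(np.array([p],float),d["rvec"],d["tvec"],d["K"],None)[0].ravel()
def tri(d1,u1,d2,u2):
    c1,v1=ray(d1,u1);c2,v2=ray(d2,u2)
    st=np.linalg.lstsq(np.c_[v1,-v2],c2-c1,rcond=None)[0]
    a=c1+st[0]*v1;b=c2+st[1]*v2
    return (a+b)/2,np.linalg.norm(a-b)
HUE=dict(yellow=(22,35),green=(45,80),orange=(4,18),blue=(105,128))
def blobs(d,col,amin=20):
    hsv=cv2.cvtColor(d["pixels"],cv2.COLOR_RGB2HSV)
    lo,hi=HUE[col]
    m=cv2.inRange(hsv,(lo,130,50),(hi,255,255))
    n,l,st,c=cv2.connectedComponentsWithStats(m)
    return [(c[i].round(1).tolist(),int(st[i,4]),st[i,:4].tolist()) for i in range(1,n) if st[i,4]>amin]
E
python3 - <<'E'
from h import *
for n in ("top","side"):
    d=optics.read_camera(n); print(n,ray(d,(280,210))[0])
    for c in HUE: print(c,blobs(d,c))
    g=cv2.cvtColor(d["pixels"],cv2.COLOR_RGB2GRAY)
    hsv=cv2.cvtColor(d["pixels"],cv2.COLOR_RGB2HSV)
    # dark strip
    m=(g<(45 if n=="top" else 60)).astype(np.uint8)
    k=(slice(150,240),slice(180,405)) if n=="top" else (slice(140,325),slice(285,355))
    box=d["pixels"][k]
    print(g[k].min(),np.percentile(g[k],[5,25,50,75,95]))
    cv2.imwrite(f"pics/{n}_crop.png",cv2.resize(box[:,:,::-1],None,fx=3,fy=3,interpolation=cv2.INTER_NEAREST))
E
```

```text
top [0.46249379 0.0108694  0.81758852]
yellow [([148.8, 260.0], 103, [143, 255, 12, 11])]
green []
orange [([219.6, 259.1], 121, [214, 253, 12, 13]), ([361.5, 270.3], 123, [357, 264, 10, 13])]
blue [([274.4, 42.1], 1947, [0, 36, 560, 13]), ([410.7, 63.3], 149, [404, 57, 14, 14]), ([388.4, 210.7], 261, [382, 197, 13, 28]), ([420.8, 268.4], 109, [415, 263, 12, 12])]
18 [25. 39. 94. 95. 97.]
side [ 0.44493175 -0.58075048  0.52025649]
yellow [([225.7, 125.7], 56, [221, 123, 10, 7])]
green [([221.0, 213.5], 126, [214, 208, 15, 12])]
orange [([147.0, 10.0], 1109, [119, 0, 57, 22]), ([239.4, 97.7], 315, [230, 88, 20, 20]), ([229.5, 140.9], 89, [224, 137, 12, 9])]
blue [([463.9, 167.2], 1331, [332, 17, 206, 224]), ([546.4, 266.9], 222, [531, 246, 29, 40]), ([237.7, 287.1], 242, [229, 279, 18, 17]), ([321.3, 300.9], 801, [300, 292, 44, 19])]
3 [ 17.  23.  98. 166. 169.]
```

View pics/top_crop.png

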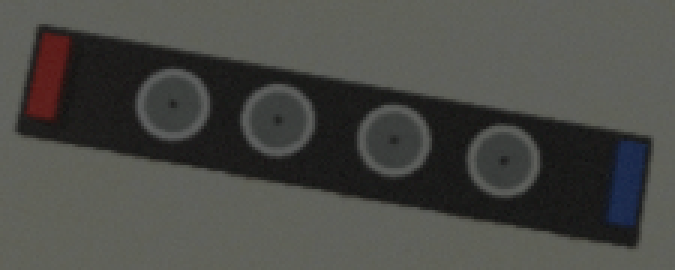

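```bash
cat >> h.py <<'E'
HUE["green"]=(45,85)
def rings(d,box,th):
    g=cv2.cvtColor(d["pixels"],cv2.COLOR_RGB2GRAY); x0,y0,x1,y1=box
    m=(g>th).astype(np.uint8)
    cs,_=cv2.findContours(m,cv2.RETR_LIST,cv2.CHAIN_APPROX_NONE)
    o=[]
    for c in cs:
        (cx,cy),(w,h),a=cv2.fitEllipse(c) if len(c)>=5 else ((0,0),(0,0),0)
        if len(c)>=25 and x0<cx<x1 and y0<cy<y1 and cv2.contourArea(c)>150: o.append((cx,cy,w,h))
    return o
E
python3 - <<'E'
from h import *
t=optics.read_camera("top"); s=optics.read_camera("side")
print(t["pixels"][275,308:318].tolist()); 
for n,d,b,th in(("top",t,(185,155,400,235),58),("side",s,(285,160,350,290),80)):
    for q in sorted(rings(d,b,th)): 
        p=onz(d,q[:2],.012); print(n,np.round(q,1),p.round(4))
H=dict(yellow=.045,green=.07,orange=.095,blue=.12)
T=dict(yellow=(148.8,260),orange=(219.6,259.1),blue=(420.8,268.4),green=(313,275))
S=dict(yellow=(225.7,125.7),orange=(229.5,140.9),blue=(237.7,287.1),green=(221,213.5))
hsv=cv2.cvtColor(t["pixels"],cv2.COLOR_RGB2HSV)
m=cv2.inRange(hsv,(45,100,30),(85,255,255)); M=cv2.moments(m[260:290,300:330],True); T["green"]=(300+M["m10"]/M["m00"],260+M["m01"]/M["m00"]);print(M["m00"],T["green"])
for c in H: print(c,onz(t,T[c],H[c]).round(4),onz(s,S[c],H[c]-.002).round(4),tri(t,T[c],s,S[c]))
hsv=hsv
m=cv2.inRange(hsv,(0,120,40),(5,255,255))|cv2.inRange(hsv,(170,120,40),(180,255,255));n,l,st,c=cv2.connectedComponentsWithStats(m)
for i in range(1,n):
  if st[i,4]>40: print("red",c[i],st[i],onz(t,c[i],.032))
E
```

```text
[[37, 68, 40], [35, 71, 41], [36, 73, 42], [38, 74, 44], [39, 75, 44], [37, 73, 44], [35, 70, 40], [39, 74, 44], [41, 75, 45], [36, 72, 41]]
top [237.2 184.5  23.2  24.1] [0.6262 0.0845 0.012 ]
top [272.2 189.6  23.3  23.9] [0.6157 0.0097 0.012 ]
top [279.9 234.3 434.  664.2] [ 0.5198 -0.0071  0.012 ]
top [291.4 194.9  41.9 297.2] [ 0.6043 -0.0314  0.012 ]
top [310.9 196.4  23.3  24. ] [ 0.6015 -0.0733  0.012 ]
top [347.4 203.2  23.2  23.6] [ 0.5872 -0.1516  0.012 ]
side [310.6 174.5  15.3  25.6] [0.6263 0.0835 0.012 ]
side [313.7 198.1  18.   27.3] [0.6154 0.0086 0.012 ]
side [315.9 251.5  52.5 233.2] [ 0.5875 -0.1278  0.012 ]
side [316.4 228.5  21.   29.8] [ 0.6012 -0.074   0.012 ]
side [319.1 262.6  24.8  32.7] [ 0.587  -0.1524  0.012 ]
104.0 (313.24038461538464, 275.2980769230769)
yellow [0.4653 0.2545 0.045 ] [0.4656 0.2537 0.043 ] (array([0.46546824, 0.25542307, 0.04199279]), np.float64(0.00029580572330534786))
green [ 0.4365 -0.0706  0.07  ] [ 0.4379 -0.0716  0.068 ] (array([ 0.43712892, -0.07089148,  0.06744354]), np.float64(0.0014535050466032231))
orange [0.4671 0.1075 0.095 ] [0.4668 0.1074 0.093 ] (array([0.46693307, 0.10776355, 0.09279124]), np.float64(0.0003429567037818735))
blue [ 0.4509 -0.262   0.12  ] [ 0.4507 -0.2644  0.118 ] (array([ 0.45080442, -0.26331475,  0.11665345]), np.float64(9.78584881094973e-05))
red [195.80983607 175.22622951] [188 161  16  30 305] [0.64113085 0.16907935 0.032     ]
```

Both views agree within about 2 mm: mark spacings are 75.5, 84.2 and 79.6 mm, the red stop is 86 mm from mark 1, and triangulated cap heights match. Next I'll set up the move calculator.

```bash
cat >> h.py <<'E'
MK=np.array([[.6262,.0840],[.6156,.0092],[.6014,-.0737],[.5871,-.1520]])
PO=dict(p45=(.4654,.2543),p70=(.4370,-.0710),p95=(.4670,.1075),p120=(.4508,-.2632))
def need(x,y,z,yaw):
    """grasp point target; yaw = heading of tool y (jaw axis) in world"""
    s=observe(); A=R.from_rotvec(s["tool_rot"]); M=A.as_matrix()
    gp=s["position"]+.147*M[:,0]
    yd=np.array([np.cos(yaw),np.sin(yaw),0]); xd=np.array([0,0,-1.])
    if yd@M[:,1]<0: yd=-yd
    T=np.c_[xd,yd,np.cross(xd,yd)]
    tv=R.from_matrix(M.T@T).as_rotvec()
    tcp=np.array([x,y,z+.147])
    print("t",round(s["clock"],2),"gp",gp.round(4),"grip",round(s["grip_width"],4),"F",s["force"].round(1))
    print("delta(tool now)",(M.T@(tcp-s["position"])).round(4)," delta(tool after turn)",(T.T@(tcp-s["position"])).round(4)," turn",tv.round(4), "j",s["joint_pos"].round(2))
    print("toolY",M[:,1].round(3),"toolZ",M[:,2].round(3))
    return T
YAW=np.arctan2(-.164,.986)
E
python3 - <<'E'
from h import *
need(.4654,.2543,.15,YAW); need(.4654,.2543,.15,0)
E
```

```text
t 0.35 gp [0.2317 0.5804 0.2576] grip 0.088 F [ 0.4 -0.1 -0.2]
delta(tool now) [ 0.1077 -0.2162  0.3379]  delta(tool after turn) [0.1076 0.2841 0.2833]  turn [1.3558e+00 3.0000e-04 3.0000e-04] j [-1.16  0.69 -0.19  1.57  0.16  0.9  -0.22]
toolY [ 0.371  0.929 -0.   ] toolZ [ 0.929 -0.371  0.   ]
t 0.35 gp [0.2317 0.5804 0.2576] grip 0.088 F [ 0.4 -0.1 -0.2]
delta(tool now) [ 0.1077 -0.2162  0.3379]  delta(tool after turn) [0.1076 0.2337 0.3261]  turn [1.191e+00 3.000e-04 3.000e-04] j [-1.16  0.69 -0.19  1.57  0.16  0.9  -0.22]
toolY [ 0.371  0.929 -0.   ] toolZ [ 0.929 -0.371  0.   ]
```

Request:
play_rows --delta_pos '[[0, 0, 0], [0, 0, 0], [0, 0, 0], [0, 0, 0], [0, 0, 0], [0, 0, 0], [0, 0, 0], [0, 0, 0], [0, 0.035, 0.035], [0, 0.035, 0.035], [0, 0.035, 0.035], [0, 0.035, 0.035], [0, 0.035, 0.035], [0, 0.035, 0.035], [0, 0.035, 0.035], [0, 0.035, 0.035], [0, 0, 0]]' --turn '[[0.17, 0, 0], [0.17, 0, 0], [0.17, 0, 0], [0.17, 0, 0], [0.17, 0, 0], [0.17, 0, 0], [0.17, 0, 0], [0.17, 0, 0], [0, 0, 0], [0, 0, 0], [0, 0, 0], [0, 0, 0], [0, 0, 0], [0, 0, 0], [0, 0, 0], [0, 0, 0], [0, 0, 0]]' --gripper '[1, 1, 1, 1, 1, 1, 1, 1, 1, 1, 1, 1, 1, 1, 1, 1, 1]' --grip_force 20

```text
clock: 2.48
position: [0.4518, 0.2397, 0.4032]
tool_rot: [1.365, 1.105, -1.36]
force: [-0.1, 0.3, -0.3]
grip_width: 0.0883
```

```bash
python3 - <<'E'
from h import *
need(.4654,.2543,.10,YAW)
E
```

```text
t 2.48 gp [0.4519 0.2402 0.2562] grip 0.0883 F [-0.1  0.3 -0.3]
delta(tool now) [ 0.1563  0.0103 -0.0166]  delta(tool after turn) [ 0.1562  0.0111 -0.0166]  turn [-0.045  -0.0034 -0.0004] j [-0.67  0.55  0.15  1.92 -0.13  0.68 -0.66]
toolY [ 0.978 -0.208  0.   ] toolZ [-0.208 -0.978 -0.003]
```

Request:
play_rows --delta_pos '[[0, 0.005, -0.008], [0.04, 0.006, -0.009], [0.04, 0, 0], [0.04, 0, 0], [0.03, 0, 0], [0, 0, 0]]' --turn '[[-0.045, -0.003, 0], [0, 0, 0], [0, 0, 0], [0, 0, 0], [0, 0, 0], [0, 0, 0]]' --gripper '[1, 1, 1, 1, 1, 1]'

```text
clock: 3.22
position: [0.4654, 0.2678, 0.2496]
tool_rot: [1.321, 1.146, -1.304]
force: [0.3, 0.3, -0.4]
grip_width: 0.0881
```

```bash
python3 - <<'E'
from h import *
need(.4654,.2543,.032,YAW)
d=optics.read_camera("wrist"); cv2.imwrite("pics/w1.png",d["pixels"][:,:,::-1])
print(blobs(d,"yellow"), proj(d,(.4654,.2543,.045)))
E
```

```text
t 3.23 gp [0.466  0.2694 0.1026] grip 0.0881 F [ 0.3  0.3 -0.4]
delta(tool now) [0.0705 0.0017 0.0142]  delta(tool after turn) [0.0706 0.0022 0.0133]  turn [ 0.0257 -0.0114 -0.0019] j [-0.64  0.82  0.06  1.96 -0.15  0.35 -0.6 ]
toolY [ 0.99  -0.139  0.002] toolZ [-0.139 -0.99  -0.011]
[([279.9, 252.3], 1193, [261, 233, 39, 39])] [280.82880991 254.9490993 ]
```

View pics/w1.png

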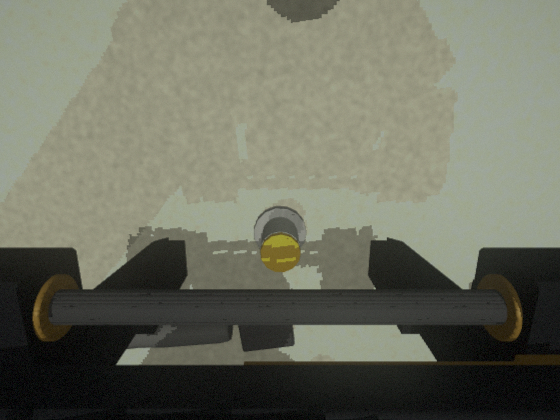

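The wrist view shows the yellow cap at (280,252) against a predicted (281,255), so the positions agree to about 1 mm.

Request:
play_rows --delta_pos '[[0, 0.002, 0.013], [0, 0, 0], [0, 0, 0]]' --turn '[[0.026, -0.011, -0.002], [0, 0, 0], [0, 0, 0]]' --gripper '[1, 1, 1]'

```text
clock: 3.65
position: [0.467, 0.2553, 0.2539]
tool_rot: [1.337, 1.125, -1.323]
force: [0.1, 0.2, -0.6]
grip_width: 0.0881
```

```bash
python3 - <<'E'
from h import *
need(.4654,.2543,.032,YAW)
E
```

```text
t 3.65 gp [0.468  0.2559 0.1069] grip 0.0881 F [ 0.1  0.2 -0.6]
delta(tool now) [ 0.0749 -0.0019  0.0016]  delta(tool after turn) [ 0.0749 -0.0014  0.0012]  turn [-0.0006 -0.0052 -0.0061] j [-0.63  0.81  0.07  1.98 -0.15  0.35 -0.6 ]
toolY [ 0.986 -0.165  0.006] toolZ [-0.165 -0.986 -0.005]
```

Request:
play_rows --delta_pos '[[0.02, -0.001, 0.001], [0.03, 0, 0], [0.02, 0, 0], [0.004, 0, 0], [0, 0, 0]]' --turn '[[0, -0.005, -0.006], [0, 0, 0], [0, 0, 0], [0, 0, 0], [0, 0, 0]]' --gripper '[1, 1, 1, 1, 1]'

```text
clock: 4.28
position: [0.4659, 0.2548, 0.1756]
tool_rot: [1.33, 1.128, -1.33]
force: [0.2, -0.3, -0.5]
grip_width: 0.0883
```

```bash
python3 - <<'E'
from h import *
need(.4654,.2543,.032,YAW)
E
```

```text
t 4.28 gp [0.4658 0.2549 0.0286] grip 0.0883 F [ 0.2 -0.3 -0.5]
delta(tool now) [-0.0034 -0.0004  0.0005]  delta(tool after turn) [-0.0034 -0.0004  0.0005]  turn [-0.0003 -0.0008  0.0005] j [-0.61  0.95  0.04  1.99 -0.16  0.2  -0.59]
toolY [ 0.986 -0.164 -0.001] toolZ [-0.164 -0.986 -0.001]
```

Raise by 3 mm, close.

Request:
play_rows --delta_pos '[[-0.003, 0, 0], [0, 0, 0], [0, 0, 0], [0, 0, 0], [0, 0, 0], [0, 0, 0], [0, 0, 0], [0, 0, 0]]' --turn '[[0, 0, 0], [0, 0, 0], [0, 0, 0], [0, 0, 0], [0, 0, 0], [0, 0, 0], [0, 0, 0], [0, 0, 0]]' --gripper '[1, -0.6, -0.6, -0.6, -0.6, -0.6, -0.6, -0.6]' --grip_force 20

```text
clock: 5.28
position: [0.4664, 0.2551, 0.1808]
tool_rot: [1.333, 1.127, -1.327]
force: [-0.9, 0.5, -0.5]
grip_width: 0.0242
```

```bash
python3 - <<'E'
from h import *
need(.4654,.2543,.032,YAW)
E
```

```text
t 5.28 gp [0.4667 0.2555 0.0338] grip 0.0242 F [-0.9  0.5 -0.5]
delta(tool now) [ 0.0018 -0.0008  0.001 ]  delta(tool after turn) [ 0.0018 -0.0008  0.001 ]  turn [-0.0002 -0.003  -0.0019] j [-0.61  0.94  0.04  1.99 -0.16  0.21 -0.59]
toolY [ 0.986 -0.164  0.002] toolZ [-0.164 -0.986 -0.003]
```

Request:
play_rows --delta_pos '[[-0.01, 0, 0], [-0.03, 0, 0], [-0.04, 0, 0], [-0.03, 0, 0], [0, 0, 0]]' --turn '[[0, 0, 0], [0, 0, 0], [0, 0, 0], [0, 0, 0], [0, 0, 0]]' --gripper '[-0.6, -0.6, -0.6, -0.6, -0.6]'

```text
clock: 5.9
position: [0.4658, 0.2545, 0.2952]
tool_rot: [1.332, 1.127, -1.328]
force: [0.1, 0.2, -1.8]
grip_width: 0.0247
```

```bash
python3 - <<'E'
from h import *
need(.6262,.0840,.12,YAW)
E
```

```text
t 5.9 gp [0.4661 0.2549 0.1482] grip 0.0247 F [ 0.1  0.2 -1.8]
delta(tool now) [0.0281 0.1862 0.1419]  delta(tool after turn) [0.0282 0.1862 0.1419]  turn [-0.0004 -0.0025 -0.0012] j [-0.64  0.74  0.09  1.96 -0.15  0.45 -0.61]
toolY [ 0.986 -0.165  0.001] toolZ [-0.165 -0.986 -0.003]
```

Request:
play_rows --delta_pos '[[0, 0.02, 0.015], [0, 0.037, 0.028], [0, 0.037, 0.028], [0, 0.037, 0.028], [0, 0.03, 0.023], [0, 0.015, 0.011], [0, 0, 0], [0, 0, 0]]' --turn '[[0, 0, 0], [0, 0, 0], [0, 0, 0], [0, 0, 0], [0, 0, 0], [0, 0, 0], [0, 0, 0], [0, 0, 0]]' --gripper '[-0.6, -0.6, -0.6, -0.6, -0.6, -0.6, -0.6, -0.6]'

```text
clock: 6.9
position: [0.6173, 0.0934, 0.2867]
tool_rot: [1.319, 1.142, -1.334]
force: [-0.5, 0.5, -0.8]
grip_width: 0.0243
```

```bash
python3 - <<'E'
from h import *
need(.6262,.0840,.048,YAW)
d=optics.read_camera("wrist"); cv2.imwrite("pics/w2.png",d["pixels"][:,:,::-1])
s=optics.read_camera("side"); cv2.imwrite("pics/s2.png",s["pixels"][:,:,::-1])
E
```

```text
t 6.9 gp [0.6153 0.0938 0.1398] grip 0.0243 F [-0.5  0.5 -0.8]
delta(tool now) [0.0916 0.0116 0.0079]  delta(tool after turn) [0.0917 0.0103 0.0078]  turn [ 0.0069 -0.0004  0.0138] j [-0.25  0.84  0.05  1.67 -0.07  0.65 -0.32]
toolY [ 0.987 -0.157 -0.014] toolZ [-0.157 -0.988 -0.   ]
```

View pics/w2.png

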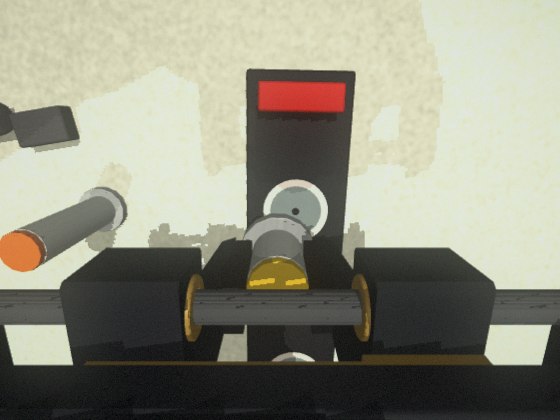

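View pics/s2.png

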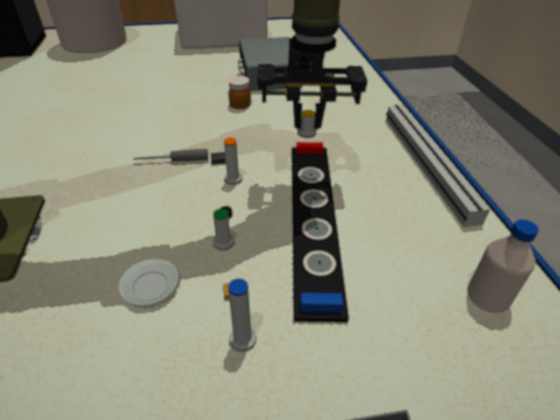

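The yellow post hangs upright in the jaws above mark 1 (ring at (295,210) in the wrist view), next to the red stop. Fine correction next.

Request:
play_rows --delta_pos '[[0.02, 0.01, 0.008], [0.03, 0, 0], [0.02, 0, 0], [0, 0, 0], [0, 0, 0]]' --turn '[[0.007, 0, 0.014], [0, 0, 0], [0, 0, 0], [0, 0, 0], [0, 0, 0]]' --gripper '[-0.6, -0.6, -0.6, -0.6, -0.6]'

```text
clock: 7.62
position: [0.6246, 0.0901, 0.2169]
tool_rot: [1.327, 1.132, -1.32]
force: [0.7, 0.7, -1.2]
grip_width: 0.0243
```

```bash
python3 - <<'E'
from h import *
need(.6262,.0840,.046,YAW)
E
```

```text
t 7.62 gp [0.625  0.0907 0.0699] grip 0.0243 F [ 0.7  0.7 -1.2]
delta(tool now) [0.0239 0.0025 0.0059]  delta(tool after turn) [0.0239 0.0026 0.0058]  turn [ 0.0085 -0.0041 -0.0019] j [-0.24  0.95  0.04  1.67 -0.07  0.52 -0.31]
toolY [ 0.988 -0.156  0.002] toolZ [-0.156 -0.988 -0.004]
```

Request:
play_rows --delta_pos '[[0.009, 0.0025, 0.006], [0.009, 0, 0], [0, 0, 0], [0, 0, 0]]' --turn '[[0.009, -0.004, -0.002], [0, 0, 0], [0, 0, 0], [0, 0, 0]]' --gripper '[-0.6, -0.6, -0.6, -0.6]'

```text
clock: 8.12
position: [0.6271, 0.0832, 0.1995]
tool_rot: [1.332, 1.124, -1.328]
force: [-0.1, 0.2, -1.0]
grip_width: 0.0241
```

```bash
python3 - <<'E'
from h import *
need(.6262,.0840,.046,YAW)
E
```

```text
t 8.12 gp [0.6275 0.0832 0.0525] grip 0.0241 F [-0.1  0.2 -1. ]
delta(tool now) [ 0.0065 -0.001  -0.0006]  delta(tool after turn) [ 0.0065 -0.001  -0.0006]  turn [-0.0016 -0.0005 -0.0029] j [-0.23  0.98  0.04  1.67 -0.07  0.49 -0.31]
toolY [ 0.986 -0.166  0.003] toolZ [-0.166 -0.986 -0.001]
```

```bash
python3 - <<'E'
from h import *
for n,dz in(("side",.0165),("top",0.0185)):
    d=optics.read_camera(n)
    for b in blobs(d,"yellow"): print(n,b,onz(d,b[0],dz+.0435).round(4))
cv2.imwrite("pics/s3.png",cv2.resize(optics.read_camera("side")["pixels"][80:240,240:400,::-1],None,fx=3,fy=3))
E
```

```text
side ([312.4, 155.0], 83, [306, 152, 14, 7]) [0.6271 0.0837 0.06  ]
```

View pics/s3.png

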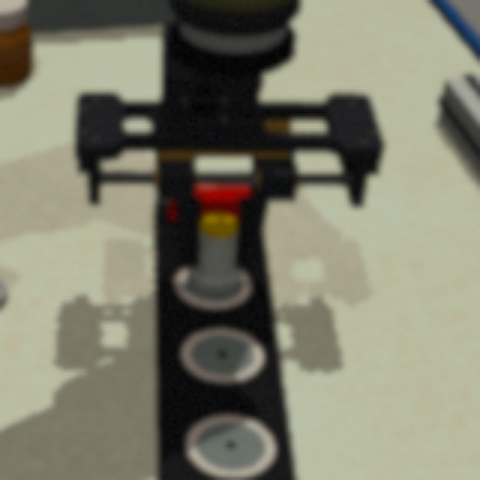

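Post is over the ring, measured (0.6271,0.0837). Lowering the last 6 mm.

Request:
play_rows --delta_pos '[[0.004, -0.001, 0], [0.002, 0, 0], [0, 0, 0]]' --turn '[[-0.001, 0, -0.003], [0, 0, 0], [0, 0, 0]]' --gripper '[-0.6, -0.6, -0.6]'

```text
clock: 8.65
position: [0.626, 0.0838, 0.1934]
tool_rot: [1.33, 1.127, -1.329]
force: [0.3, 0.7, -1.2]
grip_width: 0.0245
```

```bash
python3 - <<'E'
from h import *
need(.6262,.0840,.046,YAW)
E
```

```text
t 8.65 gp [0.626  0.0839 0.0464] grip 0.0245 F [ 0.3  0.7 -1.2]
delta(tool now) [ 0.0004  0.0002 -0.0002]  delta(tool after turn) [ 0.0004  0.0002 -0.0002]  turn [-0.     -0.0009  0.0001] j [-0.23  0.99  0.04  1.67 -0.07  0.48 -0.31]
toolY [ 0.986 -0.164 -0.   ] toolZ [-0.164 -0.986 -0.001]
```

Request:
play_rows --delta_pos '[[0.0015, 0, 0], [0, 0, 0]]' --turn '[[0, 0, 0], [0, 0, 0]]' --gripper '[-0.6, -0.6]'

```text
clock: 8.9
position: [0.6262, 0.0838, 0.193]
tool_rot: [1.331, 1.127, -1.329]
force: [-0.5, 0.7, -1.0]
grip_width: 0.0245
```

```bash
python3 - <<'E'
from h import *
need(.6262,.0840,.046,YAW)
E
```

```text
t 8.9 gp [0.6263 0.0839 0.046 ] grip 0.0245 F [-0.5  0.7 -1. ]
delta(tool now) [ 0.     -0.     -0.0002]  delta(tool after turn) [ 0.     -0.     -0.0002]  turn [-0.0002 -0.0011 -0.0005] j [-0.23  0.99  0.04  1.67 -0.07  0.48 -0.31]
toolY [ 0.986 -0.164  0.   ] toolZ [-0.164 -0.986 -0.001]
```

Request:
play_rows --delta_pos '[[0.0015, 0, 0], [0.0015, 0, 0], [0, 0, 0]]' --turn '[[0, 0, 0], [0, 0, 0], [0, 0, 0]]' --gripper '[-0.6, -0.6, -0.6]'

```text
clock: 9.28
position: [0.6263, 0.0838, 0.1931]
tool_rot: [1.332, 1.127, -1.328]
force: [0.3, -0.0, -1.5]
grip_width: 0.0242
```

Request:
play_rows --delta_pos '[[0.003, 0, 0], [0, 0, 0]]' --turn '[[0, 0, 0], [0, 0, 0]]' --gripper '[-0.6, -0.6]'

```text
clock: 9.52
position: [0.6266, 0.0838, 0.1931]
tool_rot: [1.333, 1.126, -1.327]
force: [-0.9, 0.5, -0.2]
grip_width: 0.0244
```

```bash
python3 - <<'E'
from h import *
need(.6262,.0840,.046,YAW)
d=optics.read_camera("side")
for b in blobs(d,"yellow"): print(b,onz(d,b[0],.0555).round(4), proj(d,(.6262,.084,.0555)))
cv2.imwrite("pics/s4.png",cv2.resize(d["pixels"][120:220,270:370,::-1],None,fx=5,fy=5,interpolation=cv2.INTER_CUBIC))
E
```

```text
t 9.53 gp [0.627  0.084  0.0461] grip 0.0244 F [-0.9  0.5 -0.2]
delta(tool now) [ 0.0001 -0.0005 -0.0001]  delta(tool after turn) [ 0.0001 -0.0005 -0.0001]  turn [-0.0006 -0.0021 -0.0023] j [-0.23  0.99  0.04  1.67 -0.07  0.48 -0.31]
toolY [ 0.986 -0.165  0.002] toolZ [-0.165 -0.986 -0.002]
([312.0, 157.3], 91, [306, 154, 13, 8]) [0.6263 0.0823 0.0555] [311.76907968 156.84043431]
```

View pics/s4.png

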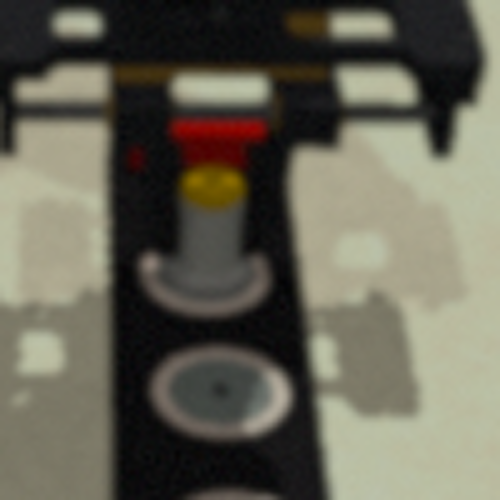

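The foot is seated in the ring, and the height 0.046 matches grasp height + 12 mm. Release.

Request:
play_rows --delta_pos '[[0, 0, 0], [0, 0, 0], [0, 0, 0], [0, 0, 0], [-0.02, 0, 0], [-0.04, 0, 0], [-0.05, 0, 0], [-0.03, 0, 0], [0, 0, 0]]' --turn '[[0, 0, 0], [0, 0, 0], [0, 0, 0], [0, 0, 0], [0, 0, 0], [0, 0, 0], [0, 0, 0], [0, 0, 0], [0, 0, 0]]' --gripper '[-0.2, 0.2, 0.6, 0.6, 0.6, 0.6, 1, 1, 1]'

```text
clock: 10.7
position: [0.6267, 0.0834, 0.3409]
tool_rot: [1.335, 1.124, -1.325]
force: [0.2, 0.3, -0.0]
grip_width: 0.0882
```

```bash
python3 - <<'E'
from h import *
need(.4370,-.0710,.12,YAW)
d=optics.read_camera("side")
for b in blobs(d,"yellow"): print(b,onz(d,b[0],.0555).round(4))
E
```

```text
t 10.7 gp [0.6276 0.0837 0.1939] grip 0.0882 F [ 0.2  0.3 -0. ]
delta(tool now) [ 0.0724 -0.1621  0.1838]  delta(tool after turn) [ 0.0739 -0.1618  0.1835]  turn [-0.0009 -0.0031 -0.0055] j [-0.24  0.77  0.06  1.61 -0.06  0.75 -0.32]
toolY [ 0.986 -0.165  0.006] toolZ [-0.165 -0.986 -0.003]
([312.1, 157.0], 108, [305, 153, 15, 9]) [0.6267 0.0834 0.0555]
```

Request:
play_rows --delta_pos '[[0, -0.02, 0.022], [0, -0.032, 0.036], [0, -0.032, 0.036], [0, -0.032, 0.036], [0, -0.026, 0.03], [0, -0.02, 0.022], [0.02, 0, 0], [0.03, 0, 0], [0, 0, 0]]' --turn '[[0, -0.003, -0.005], [0, 0, 0], [0, 0, 0], [0, 0, 0], [0, 0, 0], [0, 0, 0], [0, 0, 0], [0, 0, 0], [0, 0, 0]]' --gripper '[1, 1, 1, 1, 1, 1, 1, 1, 1]'

```text
clock: 11.88
position: [0.4246, -0.0737, 0.2821]
tool_rot: [1.32, 1.14, -1.345]
force: [0.2, 0.1, 0.3]
grip_width: 0.088
```

```bash
python3 - <<'E'
from h import *
need(.4370,-.0710,.045,YAW)
d=optics.read_camera("wrist"); cv2.imwrite("pics/w4.png",d["pixels"][:,:,::-1])
for b in blobs(d,"green"): print(b, onz(d,b[0],.07),proj(d,(.4370,-.0710,.07)))
E
```

```text
t 11.88 gp [ 0.4217 -0.0737  0.1352] grip 0.088 F [0.2 0.1 0.3]
delta(tool now) [ 0.0899  0.0135 -0.005 ]  delta(tool after turn) [ 0.0901  0.0118 -0.0048]  turn [-0.0008  0.0028  0.019 ] j [ 0.06  0.7   0.01  2.24 -0.01  0.23 -0.09]
toolY [ 0.986 -0.165 -0.019] toolZ [-0.165 -0.986  0.003]
([302.7, 222.6], 764, [284, 204, 38, 33]) [ 0.43556518 -0.0737171   0.07      ] [304.38299631 218.07459302]
```

View pics/w4.png

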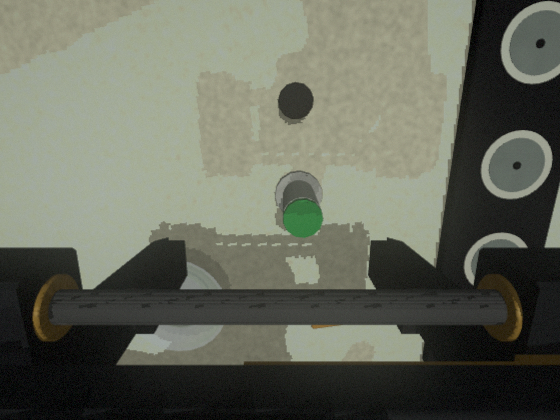

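The green cap's circle, at about (303,218), matches the prediction. The saucer is clear of the left finger.

Request:
play_rows --delta_pos '[[0, 0.012, -0.005], [0.01, 0, 0], [0, 0, 0]]' --turn '[[-0.001, 0.003, 0.019], [0, 0, 0], [0, 0, 0]]' --gripper '[1, 1, 1]'

```text
clock: 12.3
position: [0.4397, -0.0702, 0.2737]
tool_rot: [1.332, 1.122, -1.323]
force: [-0.4, 0.4, 0.3]
grip_width: 0.088
```

```bash
python3 - <<'E'
from h import *
need(.4370,-.0712,.045,YAW)
E
```

```text
t 12.3 gp [ 0.4407 -0.0702  0.1267] grip 0.088 F [-0.4  0.4  0.3]
delta(tool now) [ 0.0817 -0.003   0.0015]  delta(tool after turn) [ 0.0817 -0.0025  0.0014]  turn [ 0.0012 -0.0011 -0.007 ] j [ 0.05  0.72  0.    2.22 -0.01  0.2  -0.1 ]
toolY [ 0.987 -0.163  0.007] toolZ [-0.163 -0.987 -0.001]
```

Request:
play_rows --delta_pos '[[0.01, -0.0025, 0.0015], [0.03, 0, 0], [0.03, 0, 0], [0.005, 0, 0], [0, 0, 0]]' --turn '[[0.001, -0.001, -0.007], [0, 0, 0], [0, 0, 0], [0, 0, 0], [0, 0, 0]]' --gripper '[1, 1, 1, 1, 1]'

```text
clock: 12.92
position: [0.4419, -0.0726, 0.2002]
tool_rot: [1.326, 1.133, -1.336]
force: [-0.2, -0.3, 0.0]
grip_width: 0.088
```

```bash
python3 - <<'E'
from h import *
need(.4370,-.0712,.045,YAW)
E
```

```text
t 12.93 gp [ 0.4407 -0.0724  0.0532] grip 0.088 F [-0.2 -0.3  0. ]
delta(tool now) [ 0.0082 -0.005  -0.0006]  delta(tool after turn) [ 0.0082 -0.005  -0.0006]  turn [-0.0003  0.0002  0.0083] j [ 0.06  0.88 -0.01  2.23  0.08  0.04 -0.18]
toolY [ 0.986 -0.164 -0.008] toolZ [-0.164 -0.986  0.   ]
```

Joint 6 is at its lower limit, so I'll grasp the green post a little higher (0.058).

Request:
play_rows --delta_pos '[[-0.006, 0, 0], [0, -0.005, -0.0005], [0, 0, 0], [0, 0, 0]]' --turn '[[0, 0, 0.004], [0, 0, 0.004], [0, 0, 0], [0, 0, 0]]' --gripper '[1, 1, 1, 1]'

```text
clock: 13.42
position: [0.4394, -0.0719, 0.2112]
tool_rot: [1.332, 1.123, -1.327]
force: [0.6, -0.3, 1.1]
grip_width: 0.0882
```

```bash
python3 - <<'E'
from h import *
need(.4370,-.0712,.057,YAW)
print(observe()["joint_pos"])
E
```

```text
t 13.43 gp [ 0.4401 -0.072   0.0642] grip 0.0882 F [ 0.6 -0.3  1.1]
delta(tool now) [ 0.0072 -0.0025 -0.0003]  delta(tool after turn) [ 0.0072 -0.0025 -0.0003]  turn [-0.0006 -0.0001 -0.0044] j [ 0.06  0.86 -0.01  2.24  0.13  0.04 -0.23]
toolY [ 0.986 -0.165  0.004] toolZ [-0.165 -0.986 -0.   ]
[ 0.06247826  0.85693114 -0.00667204  2.23721183  0.12516094  0.04345785
 -0.23236819]
```

Request:
play_rows --delta_pos '[[-0.002, -0.003, 0], [0, 0, 0], [0, 0, 0]]' --turn '[[0, 0, -0.004], [0, 0, 0], [0, 0, 0]]' --gripper '[1, 1, 1]'

```text
clock: 13.8
position: [0.4364, -0.0714, 0.2138]
tool_rot: [1.331, 1.126, -1.329]
force: [0.1, -0.9, 0.7]
grip_width: 0.0882
```

```bash
python3 - <<'E'
from h import *
need(.4370,-.0712,.062,YAW)
print(observe()["joint_pos"])
E
```

```text
t 13.8 gp [ 0.4366 -0.0714  0.0668] grip 0.0882 F [ 0.1 -0.9  0.7]
delta(tool now) [ 0.0048  0.0005 -0.0003]  delta(tool after turn) [ 0.0048  0.0005 -0.0003]  turn [-0.0007 -0.0001 -0.001 ] j [ 0.06  0.85 -0.01  2.24  0.13  0.05 -0.23]
toolY [ 0.986 -0.165  0.001] toolZ [-0.165 -0.986 -0.   ]
[ 0.06253494  0.85082699 -0.00769781  2.24400253  0.12536816  0.04609037
 -0.23329328]
```

Request:
play_rows --delta_pos '[[0, 0, 0], [0, 0, 0], [0, 0, 0], [0, 0, 0], [0, 0, 0], [0, 0, 0], [0, 0, 0]]' --turn '[[0, 0, 0], [0, 0, 0], [0, 0, 0], [0, 0, 0], [0, 0, 0], [0, 0, 0], [0, 0, 0]]' --gripper '[-0.6, -0.6, -0.6, -0.6, -0.6, -0.6, -0.6]' --grip_force 20

```text
clock: 14.68
position: [0.4365, -0.0714, 0.2135]
tool_rot: [1.331, 1.126, -1.329]
force: [0.5, 0.5, -0.5]
grip_width: 0.0248
```

```bash
python3 - <<'E'
from h import *
need(.4370,-.0712,.062,YAW)
E
```

```text
t 14.68 gp [ 0.4367 -0.0714  0.0665] grip 0.0248 F [ 0.5  0.5 -0.5]
delta(tool now) [ 0.0045  0.0004 -0.0003]  delta(tool after turn) [ 0.0045  0.0004 -0.0003]  turn [-0.0008 -0.0001 -0.0008] j [ 0.06  0.85 -0.01  2.24  0.13  0.05 -0.23]
toolY [ 0.986 -0.165  0.001] toolZ [-0.165 -0.986 -0.   ]
```

Grasped at height 0.0665, so the place height is 0.0785. Lift.

Request:
play_rows --delta_pos '[[-0.01, 0, 0], [-0.03, 0, 0], [-0.04, 0, 0], [-0.02, 0, 0], [0, 0, 0]]' --turn '[[0, 0, 0], [0, 0, 0], [0, 0, 0], [0, 0, 0], [0, 0, 0]]' --gripper '[-0.6, -0.6, -0.6, -0.6, -0.6]'

```text
clock: 15.3
position: [0.4358, -0.0714, 0.3179]
tool_rot: [1.33, 1.126, -1.33]
force: [0.9, 0.3, -2.2]
grip_width: 0.0242
```

```bash
python3 - <<'E'
from h import *
need(.6156,.0092,.0785,YAW)
E
```

```text
t 15.3 gp [ 0.4357 -0.0714  0.1709] grip 0.0242 F [ 0.9  0.3 -2.2]
delta(tool now) [ 0.0923  0.1641 -0.1091]  delta(tool after turn) [ 0.0924  0.1642 -0.109 ]  turn [-0.0007  0.0004  0.0002] j [ 0.1   0.62 -0.06  2.19  0.11  0.33 -0.22]
toolY [ 0.986 -0.165 -0.   ] toolZ [-0.165 -0.986  0.   ]
```

Request:
play_rows --delta_pos '[[0, 0.02, -0.013], [0, 0.036, -0.024], [0, 0.036, -0.024], [0, 0.036, -0.024], [0, 0.026, -0.017], [0, 0.01, -0.007], [0, 0, 0], [0, 0, 0]]' --turn '[[0, 0, 0], [0, 0, 0], [0, 0, 0], [0, 0, 0], [0, 0, 0], [0, 0, 0], [0, 0, 0], [0, 0, 0]]' --gripper '[-0.6, -0.6, -0.6, -0.6, -0.6, -0.6, -0.6, -0.6]'

```text
clock: 16.3
position: [0.6157, 0.0106, 0.3082]
tool_rot: [1.32, 1.136, -1.346]
force: [-0.1, 0.5, -1.9]
grip_width: 0.0242
```

```bash
python3 - <<'E'
from h import *
need(.6156,.0092,.0785,YAW)
E
```

```text
t 16.3 gp [0.6131 0.0103 0.1612] grip 0.0242 F [-0.1  0.5 -1.9]
delta(tool now) [0.0827 0.0015 0.001 ]  delta(tool after turn) [0.0827 0.0001 0.0014]  turn [-0.0021  0.0055  0.0171] j [-0.06  0.8  -0.05  1.67  0.06  0.69 -0.31]
toolY [ 0.986 -0.166 -0.017] toolZ [-0.166 -0.986  0.005]
```

Request:
play_rows --delta_pos '[[0.01, 0, 0.001], [0.03, 0, 0], [0.025, 0, 0], [0, 0, 0], [0, 0, 0]]' --turn '[[-0.002, 0.005, 0.017], [0, 0, 0], [0, 0, 0], [0, 0, 0], [0, 0, 0]]' --gripper '[-0.6, -0.6, -0.6, -0.6, -0.6]'

```text
clock: 16.92
position: [0.6121, 0.0066, 0.2421]
tool_rot: [1.328, 1.125, -1.336]
force: [-0.1, 0.5, -0.7]
grip_width: 0.0245
```

```bash
python3 - <<'E'
from h import *
need(.6156,.0092,.0785,YAW)
d=optics.read_camera("side"); z=observe()["position"][2]-.147-.0665+.0685
for b in blobs(d,"green"): print(b,onz(d,b[0],z).round(4))
E
```

```text
t 16.93 gp [0.6116 0.0062 0.0951] grip 0.0245 F [-0.1  0.5 -0.7]
delta(tool now) [ 0.0166  0.003  -0.0032]  delta(tool after turn) [ 0.0166  0.003  -0.0032]  turn [-0.0032  0.003   0.0028] j [-0.06  0.89 -0.04  1.72  0.07  0.53 -0.32]
toolY [ 0.986 -0.167 -0.003] toolZ [-0.167 -0.986  0.003]
([315.2, 163.1], 83, [309, 160, 13, 8]) [0.6116 0.0043 0.0971]
```

Request:
play_rows --delta_pos '[[0.005, 0.003, -0.0035], [0.007, 0, 0], [0, 0, 0], [0, 0, 0]]' --turn '[[-0.003, 0.003, 0.003], [0, 0, 0], [0, 0, 0], [0, 0, 0]]' --gripper '[-0.6, -0.6, -0.6, -0.6]'

```text
clock: 17.48
position: [0.6166, 0.0098, 0.2313]
tool_rot: [1.332, 1.125, -1.326]
force: [0.7, -0.9, -1.0]
grip_width: 0.0245
```

```bash
python3 - <<'E'
from h import *
need(.6156,.0096,.0785,YAW)
d=optics.read_camera("side"); z=observe()["position"][2]-.147-.0665+.0685
for b in blobs(d,"green"): print(b,onz(d,b[0],z).round(4))
cv2.imwrite("pics/s5.png",cv2.resize(d["pixels"][120:270,260:410,::-1],None,fx=4,fy=4,interpolation=cv2.INTER_CUBIC))
E
```

```text
t 17.48 gp [0.6171 0.0099 0.0843] grip 0.0245 F [ 0.7 -0.9 -1. ]
delta(tool now) [ 0.0058 -0.0009  0.0004]  delta(tool after turn) [ 0.0058 -0.0009  0.0004]  turn [ 0.0001 -0.001  -0.0036] j [-0.07  0.91 -0.04  1.72  0.07  0.51 -0.32]
toolY [ 0.986 -0.164  0.004] toolZ [-0.164 -0.986 -0.001]
([317.1, 166.3], 89, [311, 162, 13, 9]) [0.617  0.0091 0.0862]
```

View pics/s5.png

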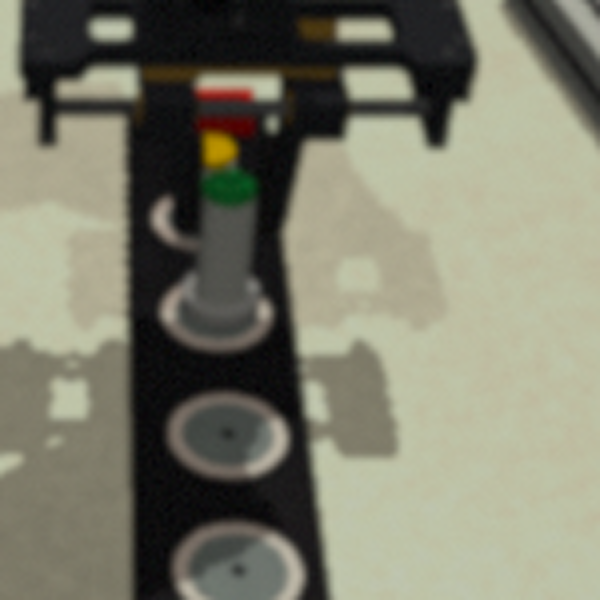

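The green post is over ring 2, about 6 mm up. Lowering to contact.

Request:
play_rows --delta_pos '[[0.004, -0.001, 0], [0.002, 0, 0], [0.002, 0, 0], [0, 0, 0], [0, 0, 0]]' --turn '[[0, -0.001, -0.003], [0, 0, 0], [0, 0, 0], [0, 0, 0], [0, 0, 0]]' --gripper '[-0.6, -0.6, -0.6, -0.6, -0.6]'

```text
clock: 18.15
position: [0.6155, 0.01, 0.2259]
tool_rot: [1.33, 1.125, -1.329]
force: [0.2, 0.2, -1.3]
grip_width: 0.024
```

```bash
python3 - <<'E'
from h import *
need(.6156,.0096,.0785,YAW)
d=optics.read_camera("side")
for b in blobs(d,"green"): print(b,onz(d,b[0],.0805).round(4))
E
```

```text
t 18.15 gp [0.6157 0.0099 0.0789] grip 0.024 F [ 0.2  0.2 -1.3]
delta(tool now) [0.0004 0.0001 0.0004]  delta(tool after turn) [0.0004 0.0001 0.0004]  turn [-0.0003  0.0001 -0.0014] j [-0.07  0.92 -0.04  1.72  0.07  0.5  -0.32]
toolY [ 0.986 -0.164  0.001] toolZ [-0.164 -0.986  0.   ]
([316.2, 168.7], 86, [310, 165, 13, 8]) [0.6159 0.0098 0.0805]
```

Request:
play_rows --delta_pos '[[0.003, 0, 0], [0.003, 0, 0], [0, 0, 0]]' --turn '[[0, 0, 0], [0, 0, 0], [0, 0, 0]]' --gripper '[-0.6, -0.6, -0.6]'

```text
clock: 18.58
position: [0.6158, 0.01, 0.2259]
tool_rot: [1.331, 1.124, -1.328]
force: [0.5, -0.4, -1.7]
grip_width: 0.0241
```

Request:
play_rows --delta_pos '[[0.004, 0, 0]]' --turn '[[0, 0, 0]]' --gripper '[-0.6]'

```text
clock: 18.7
position: [0.6162, 0.0101, 0.2244]
tool_rot: [1.332, 1.123, -1.327]
force: [-7.3, 0.0, 34.2]
grip_width: 0.0247
```

Contact is confirmed by the 34 N reaction. I'll relax slightly and release.

Request:
play_rows --delta_pos '[[-0.001, 0, 0], [0, 0, 0], [0, 0, 0], [0, 0, 0], [0, 0, 0], [0, 0, 0], [-0.02, 0, 0], [-0.04, 0, 0], [-0.05, 0, 0], [-0.03, 0, 0], [0, 0, 0]]' --turn '[[0, 0, 0], [0, 0, 0], [0, 0, 0], [0, 0, 0], [0, 0, 0], [0, 0, 0], [0, 0, 0], [0, 0, 0], [0, 0, 0], [0, 0, 0], [0, 0, 0]]' --gripper '[-0.6, -0.6, -0.2, 0.2, 0.6, 0.6, 0.6, 0.6, 1, 1, 1]'

```text
clock: 20.08
position: [0.6159, 0.01, 0.3732]
tool_rot: [1.334, 1.121, -1.325]
force: [0.6, -0.5, -0.2]
grip_width: 0.0883
```

```bash
python3 - <<'E'
from h import *
need(.4670,.1075,.15,YAW)
d=optics.read_camera("side")
for b in blobs(d,"green"): print(b,onz(d,b[0],.0805).round(4))
E
```

```text
t 20.07 gp [0.617  0.01   0.2263] grip 0.0883 F [ 0.6 -0.5 -0.2]
delta(tool now) [ 0.0751 -0.1635 -0.0715]  delta(tool after turn) [ 0.0762 -0.1628 -0.0717]  turn [-0.0011 -0.0009 -0.0074] j [-0.06  0.71 -0.05  1.64  0.05  0.79 -0.3 ]
toolY [ 0.986 -0.165  0.007] toolZ [-0.165 -0.986 -0.001]
([317.3, 168.6], 105, [310, 164, 15, 10]) [0.6179 0.0098 0.0805]
```

Request:
play_rows --delta_pos '[[0, -0.022, -0.01], [0, -0.036, -0.016], [0, -0.036, -0.016], [0, -0.036, -0.016], [0, -0.022, -0.009], [0, -0.01, -0.004], [0.02, 0, 0], [0.03, 0, 0], [0, 0, 0]]' --turn '[[0, -0.001, -0.007], [0, 0, 0], [0, 0, 0], [0, 0, 0], [0, 0, 0], [0, 0, 0], [0, 0, 0], [0, 0, 0], [0, 0, 0]]' --gripper '[1, 1, 1, 1, 1, 1, 1, 1, 1]'

```text
clock: 21.25
position: [0.46, 0.1076, 0.3146]
tool_rot: [1.321, 1.131, -1.345]
force: [0.5, 0.9, -0.2]
grip_width: 0.088
```

```bash
python3 - <<'E'
from h import *
need(.4670,.1075,.065,YAW)
d=optics.read_camera("wrist")
for b in blobs(d,"orange",200): print(b, onz(d,b[0],.095),proj(d,(.4670,.1075,.095)))
t=optics.read_camera("top")
cv2.imwrite("pics/t6.png",cv2.resize(t["pixels"][140:300,130:330,::-1],None,fx=4,fy=3.7,interpolation=cv2.INTER_CUBIC))
hsv=cv2.cvtColor(t["pixels"],cv2.COLOR_RGB2HSV)
for c,z in(("yellow",.057),("green",.082)):
    lo,hi=HUE[c]; m=cv2.inRange(hsv,(lo,90,30),(hi,255,255)); n,l,st,ce=cv2.connectedComponentsWithStats(m)
    for i in range(1,n):
        if st[i,4]>30: print(c,ce[i].round(1),st[i],onz(t,ce[i],z).round(4))
E
```

```text
t 21.25 gp [0.4579 0.107  0.1676] grip 0.088 F [ 0.5  0.9 -0.2]
delta(tool now) [ 0.1025  0.0083 -0.0017]  delta(tool after turn) [ 0.1026  0.0069 -0.001 ]  turn [-0.0026  0.0068  0.0135] j [-0.31  0.65 -0.03  2.1   0.05  0.4  -0.54]
toolY [ 0.986 -0.167 -0.013] toolZ [-0.167 -0.986  0.007]
([293.2, 217.4], 1086, [275, 199, 38, 37]) [0.46663704 0.10845016 0.095     ] [293.99388438 218.71775113]
yellow [235.7 180.2] [230 175  12  12 114] [0.6259 0.0835 0.057 ]
yellow [125.8 261.1] [121 253  10  16  49] [0.4631 0.2953 0.057 ]
yellow [113.6 266.3] [109 261  10  10  31] [0.4529 0.3182 0.057 ]
yellow [107.4 289.6] [ 93 268  34  44 301] [0.4082 0.3277 0.057 ]
yellow [ 50.2 361.7] [ 45 354  11  15  44] [0.2744 0.4269 0.057 ]
yellow [ 23.5 399. ] [ 17 393  14  13  41] [0.2077 0.4708 0.057 ]
green [271.9 182.4] [267 177  11  12 115] [0.6166 0.0105 0.082 ]
```

View pics/t6.png

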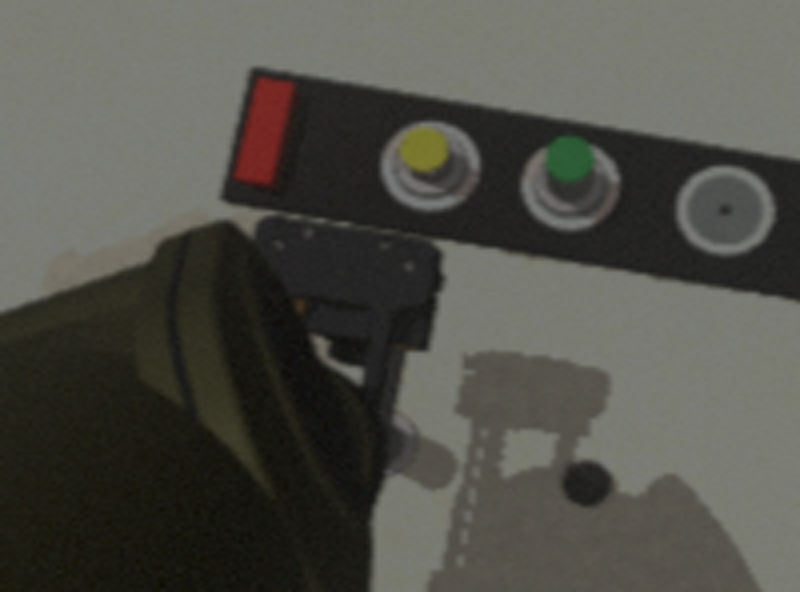

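The top view shows yellow and green seated inside rings 1 and 2, within 0.6 mm and 1.6 mm. The orange cap in the wrist view is as predicted.

Request:
play_rows --delta_pos '[[0, 0.007, -0.001], [0.012, 0, 0], [0, 0, 0]]' --turn '[[-0.003, 0.007, 0.014], [0, 0, 0], [0, 0, 0]]' --gripper '[1, 1, 1]'

```text
clock: 21.72
position: [0.4696, 0.1074, 0.3054]
tool_rot: [1.337, 1.122, -1.321]
force: [0.5, -0.1, -0.2]
grip_width: 0.0879
```

```bash
python3 - <<'E'
from h import *
need(.4670,.1077,.065,YAW)
E
```

```text
t 21.73 gp [0.4711 0.1078 0.1584] grip 0.0879 F [ 0.5 -0.1 -0.2]
delta(tool now) [ 0.0934 -0.0035  0.0006]  delta(tool after turn) [ 0.0934 -0.0026  0.0002]  turn [-0.0008 -0.0044 -0.0094] j [-0.3   0.67 -0.03  2.09  0.05  0.36 -0.54]
toolY [ 0.986 -0.165  0.009] toolZ [-0.165 -0.986 -0.004]
```

Request:
play_rows --delta_pos '[[0.01, -0.003, 0], [0.02, 0, 0], [0.03, 0, 0], [0.02, 0, 0], [0, 0, 0], [0, 0, 0]]' --turn '[[-0.001, -0.004, -0.009], [0, 0, 0], [0, 0, 0], [0, 0, 0], [0, 0, 0], [0, 0, 0]]' --gripper '[1, 1, 1, 1, 1, 1]'

```text
clock: 22.48
position: [0.4657, 0.1085, 0.2221]
tool_rot: [1.328, 1.129, -1.33]
force: [-0.1, -1.3, 0.8]
grip_width: 0.0875
```

```bash
python3 - <<'E'
from h import *
need(.4670,.1077,.065,YAW)
E
```

```text
t 22.48 gp [0.4655 0.1085 0.0751] grip 0.0875 F [-0.1 -1.3  0.8]
delta(tool now) [0.01   0.0014 0.0006]  delta(tool after turn) [0.0101 0.0014 0.0006]  turn [0.0013 0.0001 0.0019] j [-0.32  0.84 -0.01  2.14  0.06  0.17 -0.55]
toolY [ 0.987 -0.163 -0.002] toolZ [-0.163 -0.987  0.   ]
```

Request:
play_rows --delta_pos '[[0.006, 0.0015, 0.0005], [0, 0, 0], [0, 0, 0], [0, 0, 0], [0, 0, 0], [0, 0, 0], [0, 0, 0], [0, 0, 0], [0, 0, 0], [0, 0, 0]]' --turn '[[0.001, 0, 0.002], [0, 0, 0], [0, 0, 0], [0, 0, 0], [0, 0, 0], [0, 0, 0], [0, 0, 0], [0, 0, 0], [0, 0, 0], [0, 0, 0]]' --gripper '[1, 1, -0.6, -0.6, -0.6, -0.6, -0.6, -0.6, -0.6, -0.6]'

```text
clock: 23.72
position: [0.4677, 0.1078, 0.2175]
tool_rot: [1.332, 1.125, -1.327]
force: [1.0, -0.4, 0.3]
grip_width: 0.0247
```

```bash
python3 - <<'E'
from h import *
need(.4670,.1077,.065,YAW)
E
```

```text
t 23.73 gp [0.4682 0.1079 0.0705] grip 0.0247 F [ 1.  -0.4  0.3]
delta(tool now) [ 0.0055 -0.0007  0.0002]  delta(tool after turn) [ 0.0055 -0.0007  0.0002]  turn [-0.     -0.0014 -0.0031] j [-0.32  0.85 -0.01  2.13  0.06  0.15 -0.55]
toolY [ 0.986 -0.164  0.003] toolZ [-0.164 -0.986 -0.001]
```

Request:
play_rows --delta_pos '[[-0.01, 0, 0], [-0.03, 0, 0], [-0.04, 0, 0], [-0.03, 0, 0], [0, 0, 0]]' --turn '[[0, 0, 0], [0, 0, 0], [0, 0, 0], [0, 0, 0], [0, 0, 0]]' --gripper '[-0.6, -0.6, -0.6, -0.6, -0.6]'

```text
clock: 24.35
position: [0.4669, 0.1075, 0.3322]
tool_rot: [1.331, 1.125, -1.327]
force: [-0.3, 0.5, -1.2]
grip_width: 0.0243
```

```bash
python3 - <<'E'
from h import *
need(.6014,-.0737,.0825,YAW)
E
```

```text
t 24.35 gp [0.4673 0.1076 0.1852] grip 0.0243 F [-0.3  0.5 -1.2]
delta(tool now) [0.103  0.1622 0.1568]  delta(tool after turn) [0.1027 0.1624 0.1567]  turn [-0.     -0.001  -0.0026] j [-0.3   0.62 -0.03  2.08  0.05  0.44 -0.54]
toolY [ 0.986 -0.164  0.003] toolZ [-0.164 -0.986 -0.001]
```

Request:
play_rows --delta_pos '[[0, 0.018, 0.018], [0, 0.032, 0.031], [0, 0.032, 0.031], [0, 0.032, 0.031], [0, 0.028, 0.026], [0, 0.014, 0.013], [0, 0.004, 0.004], [0, 0, 0], [0, 0, 0]]' --turn '[[0, 0, 0], [0, 0, 0], [0, 0, 0], [0, 0, 0], [0, 0, 0], [0, 0, 0], [0, 0, 0], [0, 0, 0], [0, 0, 0]]' --gripper '[-0.6, -0.6, -0.6, -0.6, -0.6, -0.6, -0.6, -0.6, -0.6]'

```text
clock: 25.48
position: [0.599, -0.0734, 0.3231]
tool_rot: [1.32, 1.141, -1.336]
force: [-0.5, -0.3, -1.3]
grip_width: 0.0244
```

```bash
python3 - <<'E'
from h import *
need(.6014,-.0737,.0825,YAW)
E
```

```text
t 25.48 gp [ 0.5969 -0.0731  0.1762] grip 0.0244 F [-0.5 -0.3 -1.3]
delta(tool now) [ 0.0936  0.0037 -0.0001]  delta(tool after turn) [ 0.0936  0.0024 -0.0001]  turn [ 0.0058 -0.0001  0.0143] j [ 0.1   0.76 -0.09  1.7   0.1   0.69 -0.2 ]
toolY [ 0.987 -0.158 -0.014] toolZ [-0.158 -0.987 -0.   ]
```

Request:
play_rows --delta_pos '[[0.01, 0.0025, 0], [0.03, 0, 0], [0.03, 0, 0], [0, 0, 0], [0, 0, 0]]' --turn '[[0.006, 0, 0.014], [0, 0, 0], [0, 0, 0], [0, 0, 0], [0, 0, 0]]' --gripper '[-0.6, -0.6, -0.6, -0.6, -0.6]'

```text
clock: 26.1
position: [0.6013, -0.0698, 0.2513]
tool_rot: [1.329, 1.128, -1.323]
force: [-0.1, 0.6, -0.9]
grip_width: 0.0242
```

```bash
python3 - <<'E'
from h import *
need(.6014,-.0737,.0825,YAW)
E
```

```text
t 26.1 gp [ 0.6017 -0.0696  0.1043] grip 0.0242 F [-0.1  0.6 -0.9]
delta(tool now) [0.0217 0.0007 0.0039]  delta(tool after turn) [0.0218 0.0008 0.0038]  turn [ 0.0045 -0.002  -0.0026] j [ 0.08  0.87 -0.08  1.75  0.12  0.53 -0.23]
toolY [ 0.987 -0.16   0.003] toolZ [-0.16  -0.987 -0.002]
```

Request:
play_rows --delta_pos '[[0.008, 0.001, 0.004], [0.008, 0, 0], [0, 0, 0], [0, 0, 0]]' --turn '[[0.004, -0.002, -0.003], [0, 0, 0], [0, 0, 0], [0, 0, 0]]' --gripper '[-0.6, -0.6, -0.6, -0.6]'

```text
clock: 26.6
position: [0.6025, -0.0743, 0.2365]
tool_rot: [1.331, 1.124, -1.327]
force: [-0.2, 0.1, -0.9]
grip_width: 0.0245
```

```bash
python3 - <<'E'
from h import *
need(.6014,-.0737,.0825,YAW)
d=optics.read_camera("side"); z=observe()["position"][2]-.147-.0705+.0935
for b in blobs(d,"orange"): print(b,onz(d,b[0],z).round(4))
cv2.imwrite("pics/s7.png",cv2.resize(d["pixels"][120:270,260:410,::-1],None,fx=4,fy=4,interpolation=cv2.INTER_CUBIC))
E
```

```text
t 26.6 gp [ 0.6031 -0.0744  0.0895] grip 0.0245 F [-0.2  0.1 -0.9]
delta(tool now) [ 0.007  -0.0012 -0.0005]  delta(tool after turn) [ 0.007  -0.0012 -0.0005]  turn [-0.0002 -0.0003 -0.0036] j [ 0.09  0.89 -0.07  1.74  0.12  0.5  -0.23]
toolY [ 0.986 -0.164  0.004] toolZ [-0.164 -0.986 -0.   ]
([147.1, 9.9], 1100, [120, 0, 56, 22]) [0.2563 0.9271 0.1125]
([239.6, 98.2], 332, [230, 88, 20, 20]) [0.5    0.2445 0.1125]
([322.0, 183.9], 148, [314, 179, 17, 11]) [ 0.603  -0.0753  0.1125]
```

View pics/s7.png

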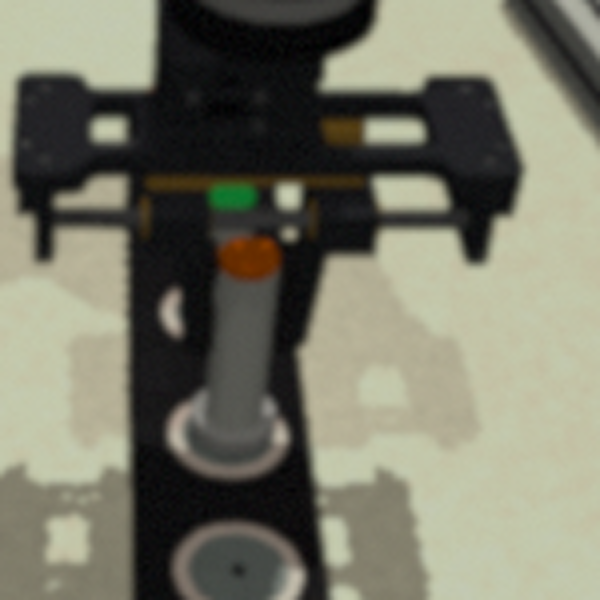

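The orange post is over ring 3; gripper is clear of the green cap. Lowering to contact.

Request:
play_rows --delta_pos '[[0.004, -0.0015, 0], [0.003, 0, 0.0005], [0.002, 0, 0], [0, 0, 0], [0, 0, 0]]' --turn '[[0, 0, -0.003], [0, 0, 0], [0, 0, 0], [0, 0, 0], [0, 0, 0]]' --gripper '[-0.6, -0.6, -0.6, -0.6, -0.6]'

```text
clock: 27.28
position: [0.601, -0.0744, 0.2298]
tool_rot: [1.331, 1.125, -1.328]
force: [0.7, 0.3, -1.2]
grip_width: 0.0244
```

```bash
python3 - <<'E'
from h import *
need(.6014,-.0737,.0825,YAW)
E
```

```text
t 27.27 gp [ 0.6014 -0.0744  0.0828] grip 0.0244 F [ 0.7  0.3 -1.2]
delta(tool now) [ 0.0003  0.0002 -0.0008]  delta(tool after turn) [ 0.0003  0.0002 -0.0008]  turn [-0.0001 -0.0004 -0.0021] j [ 0.09  0.9  -0.07  1.75  0.12  0.49 -0.23]
toolY [ 0.986 -0.164  0.002] toolZ [-0.164 -0.986 -0.   ]
```

Request:
play_rows --delta_pos '[[0.002, 0, -0.001], [0.002, 0, 0]]' --turn '[[0, 0, 0], [0, 0, 0]]' --gripper '[-0.6, -0.6]'

```text
clock: 27.52
position: [0.6012, -0.0742, 0.2293]
tool_rot: [1.331, 1.123, -1.329]
force: [-5.5, 1.3, 22.1]
grip_width: 0.0242
```

Contact (22 N). Relax, release, rise.

Request:
play_rows --delta_pos '[[0, 0, 0], [0, 0, 0], [0, 0, 0], [0, 0, 0], [0, 0, 0], [0, 0, 0], [-0.02, 0, 0], [-0.04, 0, 0], [-0.05, 0, 0], [-0.04, 0, 0], [0, 0, 0]]' --turn '[[0, 0, 0], [0, 0, 0], [0, 0, 0], [0, 0, 0], [0, 0, 0], [0, 0, 0], [0, 0, 0], [0, 0, 0], [0, 0, 0], [0, 0, 0], [0, 0, 0]]' --gripper '[-0.6, -0.6, -0.2, 0.2, 0.6, 0.6, 0.6, 0.6, 1, 1, 1]'

```text
clock: 28.9
position: [0.6011, -0.0739, 0.3887]
tool_rot: [1.333, 1.12, -1.326]
force: [0.2, 0.0, 0.3]
grip_width: 0.0881
```

```bash
python3 - <<'E'
from h import *
need(.4508,-.2632,.17,YAW)
d=optics.read_camera("side")
for b in blobs(d,"orange"): print(b,onz(d,b[0],.1055).round(4))
E
```

```text
t 28.9 gp [ 0.6021 -0.0742  0.2417] grip 0.0881 F [0.2 0.  0.3]
delta(tool now) [ 0.071  -0.1175  0.2115]  delta(tool after turn) [ 0.0717 -0.1172  0.2114]  turn [-0.0012  0.0007 -0.0069] j [ 0.1   0.68 -0.1   1.65  0.09  0.81 -0.2 ]
toolY [ 0.986 -0.165  0.007] toolZ [-0.165 -0.986  0.001]
([147.1, 10.0], 1107, [120, 0, 56, 22]) [0.2532 0.9518 0.1055]
([239.6, 98.1], 337, [230, 88, 20, 20]) [0.501  0.2591 0.1055]
([321.0, 187.2], 163, [313, 182, 17, 12]) [ 0.602  -0.0748  0.1055]
```

Request:
play_rows --delta_pos '[[0, -0.014, 0.025], [0, -0.022, 0.04], [0, -0.022, 0.04], [0, -0.022, 0.04], [0, -0.02, 0.034], [0, -0.01, 0.02], [0, -0.004, 0.008], [0.02, 0, 0], [0, 0, 0], [0, 0, 0]]' --turn '[[-0.001, 0, -0.007], [0, 0, 0], [0, 0, 0], [0, 0, 0], [0, 0, 0], [0, 0, 0], [0, 0, 0], [0, 0, 0], [0, 0, 0], [0, 0, 0]]' --gripper '[1, 1, 1, 1, 1, 1, 1, 1, 1, 1]'

```text
clock: 30.2
position: [0.4472, -0.2616, 0.3618]
tool_rot: [1.322, 1.145, -1.337]
force: [0.1, -0.9, 0.1]
grip_width: 0.0881
```

```bash
python3 - <<'E'
from h import *
need(.4508,-.2632,.085,YAW)
d=optics.read_camera("wrist");cv2.imwrite("pics/w8.png",d["pixels"][:,:,::-1])
for b in blobs(d,"blue",200): print(b, onz(d,b[0],.12),proj(d,(.4508,-.2632,.12)))
E
```

```text
t 30.2 gp [ 0.4448 -0.2607  0.2149] grip 0.0881 F [ 0.1 -0.9  0.1]
delta(tool now) [0.1298 0.0061 0.0015]  delta(tool after turn) [0.1298 0.0038 0.001 ]  turn [ 0.0047 -0.0035  0.0172] j [ 0.52  0.62 -0.13  1.93  0.13  0.63  0.15]
toolY [ 0.987 -0.159 -0.017] toolZ [-0.159 -0.987 -0.004]
([408.9, 138.5], 1349, [377, 128, 66, 22]) [ 0.53639033 -0.22311434  0.12      ] [289.6629772  215.15260817]
([288.9, 214.7], 829, [273, 199, 33, 32]) [ 0.45031872 -0.2627883   0.12      ] [289.6629772  215.15260817]
```

View pics/w8.png

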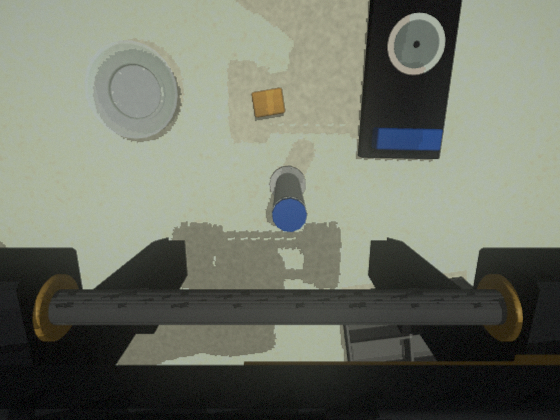

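The blue cap at (289,215) matches the prediction. The surroundings are clear.

Request:
play_rows --delta_pos '[[0, 0.004, 0.001], [0.02, 0, 0], [0, 0, 0]]' --turn '[[0.005, -0.003, 0.017], [0, 0, 0], [0, 0, 0]]' --gripper '[1, 1, 1]'

```text
clock: 30.62
position: [0.4527, -0.2628, 0.343]
tool_rot: [1.331, 1.123, -1.325]
force: [0.1, -0.3, 0.4]
grip_width: 0.0883
```

```bash
python3 - <<'E'
from h import *
need(.4505,-.263,.085,YAW)
E
```

```text
t 30.62 gp [ 0.4535 -0.263   0.196 ] grip 0.0883 F [ 0.1 -0.3  0.4]
delta(tool now) [ 0.111  -0.0028  0.0005]  delta(tool after turn) [ 0.111  -0.0022  0.0006]  turn [ 0.0009  0.0004 -0.0054] j [ 0.51  0.65 -0.12  1.94  0.14  0.56  0.14]
toolY [ 0.987 -0.163  0.005] toolZ [-0.163 -0.987  0.   ]
```

Request:
play_rows --delta_pos '[[0.01, -0.0025, 0.0005], [0.03, 0, 0], [0.03, 0, 0], [0.02, 0, 0], [0.005, 0, 0], [0, 0, 0], [0, 0, 0]]' --turn '[[0.001, 0, -0.005], [0, 0, 0], [0, 0, 0], [0, 0, 0], [0, 0, 0], [0, 0, 0], [0, 0, 0]]' --gripper '[1, 1, 1, 1, 1, 1, 1]'

```text
clock: 31.5
position: [0.4521, -0.264, 0.2481]
tool_rot: [1.331, 1.118, -1.326]
force: [0.0, 0.0, -0.7]
grip_width: 0.088
```

```bash
python3 - <<'E'
from h import *
need(.4505,-.263,.085,YAW)
E
```

```text
t 31.5 gp [ 0.4533 -0.2647  0.1012] grip 0.088 F [ 0.   0.  -0.7]
delta(tool now) [ 0.0161 -0.0019 -0.0008]  delta(tool after turn) [ 0.0161 -0.0018 -0.0008]  turn [-0.0009  0.0029 -0.0082] j [ 0.49  0.81 -0.08  2.    0.18  0.33  0.1 ]
toolY [ 0.986 -0.165  0.008] toolZ [-0.165 -0.986  0.003]
```

Request:
play_rows --delta_pos '[[0.006, -0.002, -0.001], [0.006, 0, 0], [0, 0, 0], [0, 0, 0]]' --turn '[[-0.001, 0.003, -0.008], [0, 0, 0], [0, 0, 0], [0, 0, 0]]' --gripper '[1, 1, 1, 1]'

```text
clock: 32.0
position: [0.4506, -0.2629, 0.2366]
tool_rot: [1.33, 1.125, -1.328]
force: [-0.1, 0.4, 0.0]
grip_width: 0.0882
```

```bash
python3 - <<'E'
from h import *
need(.4505,-.263,.085,YAW)
E
```

```text
t 32.0 gp [ 0.4509 -0.263   0.0896] grip 0.0882 F [-0.1  0.4  0. ]
delta(tool now) [ 0.0046 -0.0001  0.0001]  delta(tool after turn) [ 0.0046 -0.0001  0.0001]  turn [ 0.      0.0004 -0.0019] j [ 0.48  0.83 -0.07  2.    0.18  0.31  0.1 ]
toolY [ 0.986 -0.164  0.002] toolZ [-0.164 -0.986  0.   ]
```

Request:
play_rows --delta_pos '[[0, 0, 0], [0, 0, 0], [0, 0, 0], [0, 0, 0], [0, 0, 0], [0, 0, 0], [0, 0, 0], [0, 0, 0]]' --turn '[[0, 0, 0], [0, 0, 0], [0, 0, 0], [0, 0, 0], [0, 0, 0], [0, 0, 0], [0, 0, 0], [0, 0, 0]]' --gripper '[-0.6, -0.6, -0.6, -0.6, -0.6, -0.6, -0.6, -0.6]'

```text
clock: 33.0
position: [0.4507, -0.263, 0.2368]
tool_rot: [1.33, 1.124, -1.328]
force: [1.0, 0.0, 0.0]
grip_width: 0.0243
```

```bash
python3 - <<'E'
from h import *
need(.4505,-.263,.085,YAW)
E
```

```text
t 33.0 gp [ 0.451  -0.2631  0.0898] grip 0.0243 F [1. 0. 0.]
delta(tool now) [ 0.0048 -0.0002  0.    ]  delta(tool after turn) [ 0.0048 -0.0002  0.    ]  turn [-0.      0.0006 -0.0025] j [ 0.48  0.83 -0.07  2.    0.18  0.31  0.1 ]
toolY [ 0.986 -0.164  0.002] toolZ [-0.164 -0.986  0.001]
```

Request:
play_rows --delta_pos '[[-0.01, 0, 0], [-0.03, 0, 0], [-0.04, 0, 0], [-0.02, 0, 0], [0, 0, 0]]' --turn '[[0, 0, 0], [0, 0, 0], [0, 0, 0], [0, 0, 0], [0, 0, 0]]' --gripper '[-0.6, -0.6, -0.6, -0.6, -0.6]'

```text
clock: 33.62
position: [0.4498, -0.2626, 0.3409]
tool_rot: [1.33, 1.126, -1.329]
force: [0.1, 0.2, -2.0]
grip_width: 0.0243
```

```bash
python3 - <<'E'
from h import *
need(.5871,-.1520,.1018,YAW)
E
```

```text
t 33.62 gp [ 0.4499 -0.2627  0.1939] grip 0.0243 F [ 0.1  0.2 -2. ]
delta(tool now) [ 0.0922  0.1172 -0.1316]  delta(tool after turn) [ 0.0921  0.1173 -0.1316]  turn [ 0.0001  0.0002 -0.0007] j [ 0.52  0.65 -0.12  1.95  0.14  0.56  0.13]
toolY [ 0.986 -0.164  0.001] toolZ [-0.164 -0.986  0.   ]
```

Request:
play_rows --delta_pos '[[0, 0.015, -0.017], [0, 0.028, -0.031], [0, 0.028, -0.031], [0, 0.024, -0.026], [0, 0.014, -0.016], [0, 0.005, -0.006], [0, 0, 0], [0, 0, 0]]' --turn '[[0, 0, 0], [0, 0, 0], [0, 0, 0], [0, 0, 0], [0, 0, 0], [0, 0, 0], [0, 0, 0], [0, 0, 0]]' --gripper '[-0.6, -0.6, -0.6, -0.6, -0.6, -0.6, -0.6, -0.6]'

```text
clock: 34.62
position: [0.5823, -0.1546, 0.3331]
tool_rot: [1.325, 1.135, -1.344]
force: [0.2, 0.5, -1.9]
grip_width: 0.0242
```

```bash
python3 - <<'E'
from h import *
need(.5871,-.1520,.1018,YAW)
E
```

```text
t 34.62 gp [ 0.5801 -0.1545  0.1861] grip 0.0242 F [ 0.2  0.5 -1.9]
delta(tool now) [ 0.0842  0.0056 -0.0035]  delta(tool after turn) [ 0.0843  0.0043 -0.0034]  turn [-0.0042  0.0017  0.0147] j [ 0.23  0.75 -0.09  1.7   0.1   0.71 -0.08]
toolY [ 0.986 -0.168 -0.015] toolZ [-0.168 -0.986  0.002]
```

Request:
play_rows --delta_pos '[[0.01, 0.0045, -0.0035], [0.03, 0, 0], [0.02, 0, 0], [0, 0, 0], [0, 0, 0]]' --turn '[[-0.004, 0.002, 0.015], [0, 0, 0], [0, 0, 0], [0, 0, 0], [0, 0, 0]]' --gripper '[-0.6, -0.6, -0.6, -0.6, -0.6]'

```text
clock: 35.25
position: [0.5862, -0.1548, 0.2708]
tool_rot: [1.333, 1.121, -1.331]
force: [-0.6, -0.9, -1.9]
grip_width: 0.0245
```

```bash
python3 - <<'E'
from h import *
need(.5871,-.1520,.1018,YAW)
E
```

```text
t 35.25 gp [ 0.5866 -0.155   0.1238] grip 0.0245 F [-0.6 -0.9 -1.9]
delta(tool now) [ 0.022   0.0004 -0.003 ]  delta(tool after turn) [ 0.022   0.0004 -0.0029]  turn [-0.0046  0.0009 -0.0029] j [ 0.23  0.84 -0.08  1.73  0.11  0.57 -0.09]
toolY [ 0.986 -0.169  0.003] toolZ [-0.169 -0.986  0.001]
```

Request:
play_rows --delta_pos '[[0.008, 0.0005, -0.003], [0.008, 0, 0], [0, 0, 0], [0, 0, 0]]' --turn '[[-0.005, 0.001, -0.003], [0, 0, 0], [0, 0, 0], [0, 0, 0]]' --gripper '[-0.6, -0.6, -0.6, -0.6]'

```text
clock: 35.75
position: [0.5879, -0.1519, 0.2553]
tool_rot: [1.33, 1.125, -1.327]
force: [0.0, 0.9, -2.9]
grip_width: 0.0243
```

```bash
python3 - <<'E'
from h import *
need(.5871,-.1520,.1018,YAW)
d=optics.read_camera("side"); z=observe()["position"][2]-.147-.0898+.1185
for b in blobs(d,"blue"): print(b,onz(d,b[0],z).round(4))
cv2.imwrite("pics/s9.png",cv2.resize(d["pixels"][150:320,240:410,::-1],None,fx=3.5,fy=3.5,interpolation=cv2.INTER_CUBIC))
E
```

```text
t 35.75 gp [ 0.5884 -0.1519  0.1083] grip 0.0243 F [ 0.   0.9 -2.9]
delta(tool now) [ 0.0065 -0.0008  0.0002]  delta(tool after turn) [ 0.0065 -0.0008  0.0002]  turn [ 0.0007 -0.0002 -0.0029] j [ 0.22  0.87 -0.08  1.74  0.12  0.54 -0.09]
toolY [ 0.987 -0.163  0.003] toolZ [-0.163 -0.987 -0.   ]
([476.2, 181.5], 1271, [374, 65, 164, 176]) [ 0.8286 -0.1358  0.137 ]
([326.0, 205.3], 135, [318, 201, 17, 10]) [ 0.5872 -0.1547  0.137 ]
([546.4, 267.2], 232, [531, 246, 29, 41]) [ 0.824  -0.3079  0.137 ]
([321.5, 301.7], 807, [300, 292, 44, 20]) [ 0.5411 -0.3142  0.137 ]
```

View pics/s9.png

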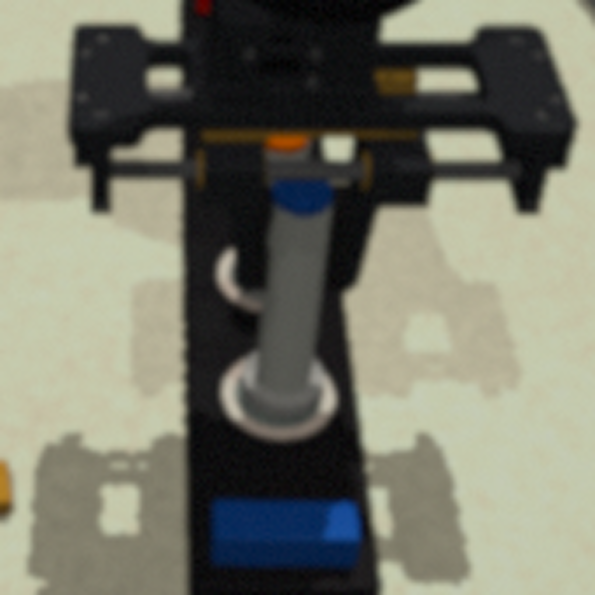

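The blue post is over ring 4. Lowering.

Request:
play_rows --delta_pos '[[0.004, -0.001, 0], [0.003, 0, 0], [0.002, 0, 0], [0, 0, 0], [0, 0, 0]]' --turn '[[0.001, 0, -0.003], [0, 0, 0], [0, 0, 0], [0, 0, 0], [0, 0, 0]]' --gripper '[-0.6, -0.6, -0.6, -0.6, -0.6]'

```text
clock: 36.42
position: [0.5871, -0.1518, 0.2492]
tool_rot: [1.331, 1.125, -1.329]
force: [-0.1, 0.2, -1.8]
grip_width: 0.024
```

```bash
python3 - <<'E'
from h import *
need(.5871,-.1520,.1018,YAW)
E
```

```text
t 36.42 gp [ 0.5874 -0.1519  0.1022] grip 0.024 F [-0.1  0.2 -1.8]
delta(tool now) [0.0004 0.     0.0002]  delta(tool after turn) [0.0004 0.     0.0002]  turn [-0.0008  0.0002 -0.0019] j [ 0.22  0.87 -0.08  1.74  0.12  0.53 -0.1 ]
toolY [ 0.986 -0.165  0.002] toolZ [-0.165 -0.986  0.   ]
```

Request:
play_rows --delta_pos '[[0.002, 0, 0], [0.002, 0, 0]]' --turn '[[0, 0, 0], [0, 0, 0]]' --gripper '[-0.6, -0.6]'

```text
clock: 36.67
position: [0.5874, -0.1518, 0.2487]
tool_rot: [1.331, 1.123, -1.329]
force: [-4.6, 2.0, 21.4]
grip_width: 0.0246
```

Contact (21 N). Release, rise, then back toward the robot, clear of the cameras.

Request:
play_rows --delta_pos '[[0, 0, 0], [0, 0, 0], [0, 0, 0], [0, 0, 0], [0, 0, 0], [0, 0, 0], [-0.02, 0, 0], [-0.04, 0, 0], [-0.05, 0, 0], [-0.04, 0, 0], [0, -0.03, 0.03], [0, -0.04, 0.04], [0, -0.03, 0.04], [0, 0, 0.04], [0, 0, 0.03], [0, 0, 0]]' --turn '[[0, 0, 0], [0, 0, 0], [0, 0, 0], [0, 0, 0], [0, 0, 0], [0, 0, 0], [0, 0, 0], [0, 0, 0], [0, 0, 0], [0, 0, 0], [0, 0, 0], [0, 0, 0], [0, 0, 0], [0, 0, 0], [0, 0, 0], [0, 0, 0]]' --gripper '[-0.6, -0.6, -0.2, 0.2, 0.6, 0.6, 0.6, 0.6, 1, 1, 1, 1, 1, 1, 1, 1]'

```text
clock: 38.67
position: [0.4553, -0.3165, 0.403]
tool_rot: [1.33, 1.122, -1.326]
force: [0.2, 0.8, -0.1]
grip_width: 0.0878
```

```bash
python3 - <<'E'
from h import *
print(observe()["clock"],observe()["position"])
t=optics.read_camera("top");s=optics.read_camera("side")
cv2.imwrite("pics/t10.png",cv2.resize(t["pixels"][140:250,170:410,::-1],None,fx=3.3,fy=3.3,interpolation=cv2.INTER_CUBIC))
cv2.imwrite("pics/s10.png",s["pixels"][:,:,::-1])
for (c,z),m in zip((("yellow",.057),("green",.082),("orange",.107),("blue",.132)),MK):
    lo,hi=HUE[c]
    o=[]
    for d in(t,s):
        hsv=cv2.cvtColor(d["pixels"],cv2.COLOR_RGB2HSV)
        k=cv2.inRange(hsv,(lo,90,30),(hi,255,255));n,l,st,ce=cv2.connectedComponentsWithStats(k)
        q=min((np.linalg.norm(onz(d,ce[i],z)[:2]-m),i) for i in range(1,n) if st[i,4]>30)
        o.append(ce[q[1]]); p=onz(d,o[-1],z-(.0015 if d is s else 0)); print(c,o[-1].round(1),st[q[1]],"off mark mm",((p[:2]-m)*1000).round(1))
    print("  tri",tri(t,o[0],s,o[1])[0].round(4))
E
```

```text
38.675 [ 0.45527378 -0.31651671  0.40298635]
yellow [235.7 180.1] [230 175  12  12 113] off mark mm [-0.2 -0.5]
yellow [ 16.2 230.3] [   0  196   43   85 2096] off mark mm [-513.3 -131.6]
  tri [ 0.4005 -0.0906  0.273 ]
green [271.8 182.4] [267 177  11  12 115] off mark mm [0.9 1.4]Traceback (most recent call last):
  File "<stdin>", line 12, in <module>
ValueError: min() iterable argument is empty
```

View pics/t10.png

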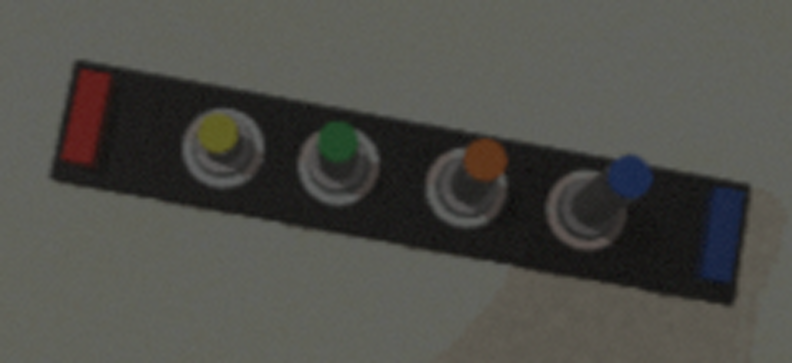

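View pics/s10.png

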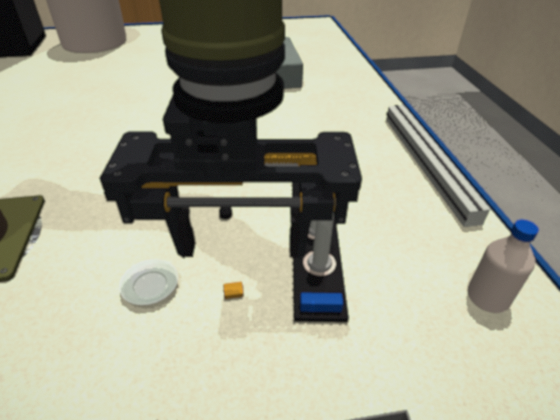

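The top view shows all four posts on their marks in order. The gripper blocks the side view, so I'll move it aside.

Request:
play_rows --delta_pos '[[0, 0, -0.03], [0, 0, -0.05], [0, 0, -0.05], [0, 0, -0.05], [0, 0, -0.05], [0, 0, -0.05], [0, 0, -0.05], [0, 0, -0.05], [0, -0.02, -0.05], [0, -0.02, -0.04], [0, 0, 0], [0, 0, 0]]' --turn '[[0, 0, 0], [0, 0, 0], [0, 0, 0], [0, 0, 0], [0, 0, 0], [0, 0, 0], [0, 0, 0], [0, 0, 0], [0, 0, 0], [0, 0, 0], [0, 0, 0], [0, 0, 0]]' --gripper '[1, 1, 1, 1, 1, 1, 1, 1, 1, 1, 1, 1]'

```text
clock: 40.28
position: [0.483, 0.1956, 0.4053]
tool_rot: [1.311, 1.156, -1.289]
force: [-0.2, -0.3, 0.0]
grip_width: 0.088
```

```bash
python3 - <<'E'
from h import *
print(observe()["clock"],observe()["position"])
t=optics.read_camera("top");s=optics.read_camera("side")
cv2.imwrite("pics/t11.png",t["pixels"][:,:,::-1])
cv2.imwrite("pics/s11.png",s["pixels"][:,:,::-1])
for (c,z),m in zip((("yellow",.057),("green",.082),("orange",.107),("blue",.132)),MK):
    lo,hi=HUE[c]
    o=[]
    for nm,d in(("top",t),("side",s)):
        hsv=cv2.cvtColor(d["pixels"],cv2.COLOR_RGB2HSV)
        k=cv2.inRange(hsv,(lo,90,30),(hi,255,255));n,l,st,ce=cv2.connectedComponentsWithStats(k)
        q=sorted((np.linalg.norm(onz(d,ce[i],z)[:2]-m),i) for i in range(1,n) if st[i,4]>30)
        if not q: print(c,nm,"none"); continue
        o.append(ce[q[0][1]]); p=onz(d,o[-1],z-(.0015 if d is s else 0)); print(c,nm,o[-1].round(1),st[q[0][1],4],"off mark mm",((p[:2]-m)*1000).round(1))
    if len(o)>1: print("  tri",tri(t,o[0],s,o[1])[0].round(4))
E
```

```text
40.275 [0.48302156 0.19560023 0.40533715]
yellow top [235.7 180.1] 113 off mark mm [-0.2 -0.5]
yellow side [312.1 157.3] 114 off mark mm [ 0.2 -1.6]
  tri [0.6267 0.0838 0.0545]
green top [271.8 182.5] 114 off mark mm [0.9 1.3]
green side [317.2 168.6] 123 off mark mm [2.1 0.6]
  tri [0.6174 0.0104 0.08  ]
orange top [316.7 187.9] 146 off mark mm [ 0.  -0.8]
orange side [321.  187.3] 179 off mark mm [ 0.6 -1.2]
  tri [ 0.6019 -0.0747  0.1053]
blue top [360.4 193.4] 138 off mark mm [-0.2  0.4]
blue side [325.4 207.7] 189 off mark mm [ 0.4 -0.4]
  tri [ 0.5874 -0.1521  0.1302]
```

View pics/s11.png

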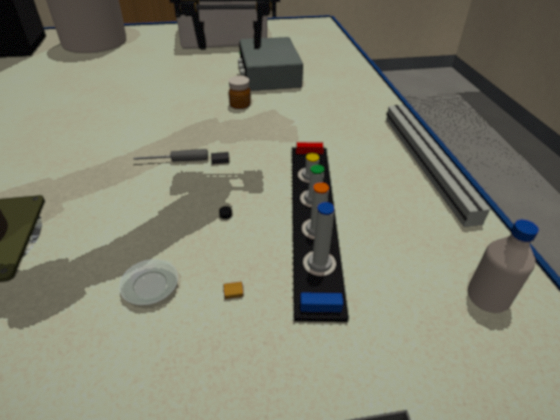

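All four posts are standing in order, each within about 2 mm of its mark. The robot is clear. Handing in.

```bash
python3 - <<'E'
from rig import r, observe
print(observe()["clock"]); print(r.sign_off())
E
```

```text
40.375
the job is handed in; nothing more can be done
None
```

I stood the four posts upright on the ring marks in height order: yellow 45 mm next to the red stop, then green 70, orange 95 and blue 120 mm at the far end. I handed the job in at 40.4 s with the gripper empty and well clear.

- **Centring:** The last overhead view put the caps 0.5 mm (yellow), 1.6 mm (green), 0.8 mm (orange) and 0.4 mm (blue) from their mark centres. The side view put yellow 1.6 mm, green 2.2 mm, orange 1.3 mm and blue 0.6 mm away. The two views differ by up to about 1.2 mm, within the 2 mm calibration.
- **Upright:** Triangulated cap heights match posts standing upright on the 12 mm strip, and both views show all four upright in order.
- **Departures from plan:** I gripped the green post higher than planned because joint 6 reached its lower limit on the way down. It is the least well centred, and I left it rather than risk knocking it. Seating it also gave the largest contact force, a 34 N reaction at the wrist sensor.

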